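# Spin off rinsed watch-parts baskets in a hand-cranked spinner

### The arm

A 6-joint arm with a two-finger parallel gripper is mounted at the origin on the work surface. World frame = base frame: x ahead of the robot, y to its left, z up, the work surface at z = 0. Lengths are in mm, angles in degrees, forces in N, time in s.
With the tool pointing down it reaches from about 325 to 900 mm from the base axis. Payload 6.1 kg.
Tool frame: the origin (TCP) lies at the centre of the arm's flange, where the gripper is bolted on; the fingertips stand tip_reach ahead of it and the grasp point (between the pads) lies 155 mm ahead of it (tip_reach is the distance from the TCP to the fingertips, in mm); z points along the fingers, y is the line along which they close (so a half turn about z gives the same grasp; the last joint's range is limited). The gripper opens to 85 mm and grips with 20 to 120 N. Pads are 22 mm wide; open, the fingers measure 114 mm over their backs; the gripper's body (76 mm by 85 mm) begins 54 mm behind the grasp point. The pads swing forward as they close: fully open they stand 13 mm farther back than shut.
Start: joints at [-72.256, 12.628, 87.462, -0, 79.91, -7.225], TCP at [263.827, -566.58, 404.7] pointing down, gripper open.
Joint ranges: [-170.65, 170.65], [-52.31, 119.04], [5.05, 147.46], [-71.25, 251.25], [11.57, 151.72], [-153.62, 153.62]. Speed limits (degrees/s): [147.25, 147.25, 172.46, 180, 180, 180].

### API

Orientations are given as [roll, pitch, yaw] about the fixed x, y, z axes, in that order (R = Rz(yaw) Ry(pitch) Rx(roll)).
In Python, from plant import state, capture, calibration, close_job, trace, tip_reach gives the robot as it stands. The module is installed in compiled form; this text tells all that it offers.
- The arm moves only by the shell command python3 -m handwheel 'ROWS' [FORCE]. ROWS is JSON, a list of rows, each a list of 3 entries, a list of its own where there are three numbers: the closure, from -1 (fully open) to 1 (shut), then the shift along the world's x, y, z in mm, then the turn about the world's z in degrees. In form: [[fingers, [tx, ty, tz], turn], ...]. A call has 1 to 12 rows; each row shifts and turns the commanded pose from where the row before left it; what a row does not reach is not made up. A row lasts 1/10 s, in which the tool goes at most 50 mm and 8.59 degrees, less where a joint would pass 70% of its speed; a pose out of reach is approached as far as the arm can. A call with a gripper value outside its range is refused whole. The fingers move at their own pace and stop on an object; FORCE is the grip in N (left out, the last holds). Time passes only in rows, so rows that do not move let the fingers close. It gives the time, the measured TCP pose, the force, the opening and the grip force at its end, in the units of the state.
- state(): the state, without advancing time (a new reading comes with each control period).
- capture(name): name is "scene" or "top"; returns the picture (420x560x3 uint8, red, green, blue); there is no depth.
- calibration(name): a dict with "K" (3x3 intrinsics, pixels), "camera_from_world" (4x4, takes a point from world to camera coordinates). Camera axes: x right, y up, looking along -z (the intrinsics and any distortion apply to the point x, -y, -z); pixel columns grow to the right and rows downward; lengths in mm; the calibration is good to about 2 mm. A picture is of the moment at which its call begins. calibration takes no time and is no camera call.
- close_job(): hands the job in; it is judged then, once.
Trained networks look in the newest picture that a camera, given by its name, has taken for a name from the list of things; names that differ only in an ending like _2 or _b are one class to them, and where a whole thing is asked for, a point or a joint stands for the part that bears it (a point fixed in the world has none). Each returns a list of dicts, best first, with "p" (0 to 1); they miss things now and then, are a little off and sometimes report something else, mostly with a low value. They report only what shows in the picture. A call takes as long as a camera call. They do not tell look-alikes from the thing itself.
- trace(camera, name): "pixels" (420x560 bool, what is visible of it) and "box" ([left, top, width, height] in pixels, round what is visible of it).
The state is a dict: "time": time; "joint_positions": joint angles; "qd": joint speeds; "effort": joint torques, N m; "position": TCP position; "tool_rot": TCP orientation; "contact_force": force on the tool from outside, world axes, zero at the start; "torque": the same for the moment, N m; "grip_width": finger opening in mm; "gripper_force": force on a finger pad.
Only numpy, scipy, OpenCV 4.12 (cv2) and the standard library are available. Lean on these libraries where they do the work, as an engineer would, in place of code of your own. Each camera call takes 0.05 s, during which the arm holds its last target. There are 200 camera calls.

### The job

Spin the rinsed parts baskets dry: stand every basket from the rinse tray fully home in its own tapered cup of the spinner's rotor, then turn the crank exactly four full turns clockwise (seen from above) with the baskets seated, and then lift all the baskets out and stand them upright on the drying plate. The baskets are delicate: take them with a light grip, and leave the other things on the bench alone.

Things in the scene. Friction and masses are not known exactly. Their poses are not given: they have to be found in the camera images.
- basket1: brass-mesh parts basket, 70 g: cone with foot 32 mm across, widening over 30 mm of height to 54 mm; flat lid, top at 32 mm; on its centre an upright stem 12 mm thick, 34 mm tall (top 66 mm above foot). Origin: centre of foot's underside, z along stem. A squeeze of more than about 40 N a side spoils it. 2 to 4 baskets, all alike, start in rinse_tray, two by two, about 84 mm apart; None if absent.
- basket2: like basket1 in every way
- basket3: like basket1 in every way
- basket4: like basket1 in every way
- rinse_tray: shallow stainless tray, fixed, 200 x 200 mm, walls 16 mm high and 3 mm thick, inner floor 3 mm above the bench; the baskets stand in it at the start. To the robot's left or right. Origin: centre of its underside, x and y along its sides.
- drying_plate: flat warm plate, fixed, white body 210 x 210 mm with an aluminium top 24 mm above the bench and a 6 mm high, 6 mm thick lip round the edge (free flat area 194 x 194 mm). On the other side of the spinner from the tray. Origin: centre of its underside, x and y along its sides.
- spinner: hand-cranked parts spinner, fixed: grey base, aluminium splash bowl (190 mm across, rim 75 mm above the bench) with the rotor inside, and a grey column carrying the crank. Origin: underside, between the two; in its frame the bowl's axis is at y = +65 mm, the crank's at y = -90 mm. The rotor is geared to the crank: two turns per crank turn, same sense.
- cup1 (a point): one of the rotor's four equal conical cups, same taper as the baskets (20 deg half-angle), 26 mm deep, inside 51 mm at the mouth, 32 mm at the bottom. This point: on the cup's axis at its bottom, 44 mm above the bench, where the origin of a basket fully home lies (within 2 mm), its lid level with the bowl's rim. Cups are on a circle of 52 mm radius, 74 mm apart, and turn with the rotor.
- cup2 (a point): the same point of the next cup round the rotor (like cup1)
- cup3 (a point): the same point of the next cup round the rotor (like cup1)
- cup4 (a point): the same point of the next cup round the rotor (like cup1)
- crank_axis (a point): point on the crank's vertical axis, at the height of the middle of its handle (152 mm above the bench); fixed on the spinner.
- crank_grip (a point): middle of the crank's black upright round handle, 23 mm thick, 48 mm tall (126 to 174 mm above the bench), 55 mm from the crank's axis; it spins freely on its pin, so one hand angle does all the way round. Below it the crank arm, top 124 mm above the bench. At the start it points straight away from the bowl. It passes above the stems of seated baskets (top 110 mm).
- crank (a joint): angle the crank has been turned, rad, 0 at the start, growing clockwise seen from above and counting on over whole turns (one turn 6.283). Stays where it is left; the handle needs about 7 N.
- loupe: bystander: black conical eye loupe, 42 mm wide, 34 mm tall, standing on the bench.
- multimeter: bystander: black bench multimeter, 95 x 145 x 34 mm.
- screwdriver: bystander: small screwdriver, 140 mm long, lying on the bench.
Things that resemble listed ones, but are neither listed nor needed, are in the scene too. What is shaped like the basket2 but blue, red or white is not meant.

How it is judged:
By the outcome, as a careful person would: the job done as asked, in the order asked, and still so for the second after the job is handed in, with the robot touching nothing.
Of basket1, basket2, basket3, basket4 only 2 to 4 are there at a start; the rules pass over those that are not, and their reading is None.
At some moment in a run one of basket1, basket2, basket3, basket4 may be knocked a few centimetres aside while the robot is not near it.
It also fails if it takes over 210 s, if anything falls off the work surface, if the arm or the gripper's body presses on something with over 40 N, if the wrist force passes 120 N, or if a joint passes its speed limit or range.

## Working session

There is one attempt and no reset: what is moved stays moved. The work goes in short steps, Python scripts to look and compute and a shell command to move; the robot and the scene stay as the last step left them, time stands still between calls to the robot, and variables do not carry over. Pictures are saved under pics/ and viewed, at most 14 in all, crops included, and the job is handed in when it is done.

```bash
mkdir -p pics; ls; python3 - <<'E'
from plant import *
import cv2,numpy as np
print(state()); print(tip_reach if not callable(tip_reach) else tip_reach())
for n in("scene","top"):
    im=capture(n); cv2.imwrite(f"pics/{n}0.png",im[:,:,::-1]); c=calibration(n); print(n,np.round(c["K"],1).tolist(),np.round(c["camera_from_world"],3).tolist(),[k for k in c])
E
```

```text
pics
{'time': 0.0, 'joint_positions': array([-7.22560960e+01,  1.26753614e+01,  8.75273285e+01,  9.36698382e-04,
        7.99092401e+01, -7.22469723e+00]), 'qd': array([ 0.01855813, -0.10155201,  0.11252507,  0.03374138,  0.15716027,
       -0.02135183]), 'effort': array([ 4.57918050e-04, -4.96903288e+01, -3.89393270e+01, -2.15053619e-04,
        1.11166920e-02, -2.75284145e-05]), 'position': array([ 263.7432752 , -566.32195056,  403.58316665]), 'tool_rot': array([-1.79889075e+02, -1.49909749e-02,  2.49684217e+01]), 'contact_force': array([-0.90304066,  0.12805137,  0.01714721]), 'torque': array([-0.08879224, -0.09321389,  0.01818531]), 'gripper_force': 0.0, 'grip_width': 85.66434332994305}
173.4
scene [[474.3, 0.0, 284.2], [0.0, 474.3, 213.5], [0.0, 0.0, 1.0]] [[0.876, 0.482, -0.018, -486.2], [-0.357, 0.673, 0.648, 191.019], [0.325, -0.561, 0.762, -1546.617], [0.0, 0.0, 0.0, 1.0]] ['K', 'camera_from_world']
top [[398.3, 0.0, 276.0], [0.0, 398.3, 209.5], [0.0, 0.0, 1.0]] [[-0.031, -0.999, -0.011, -60.535], [0.99, -0.032, 0.135, -594.784], [-0.135, -0.007, 0.991, -1154.797], [0.0, 0.0, 0.0, 1.0]] ['K', 'camera_from_world']
```

View pics/scene0.png

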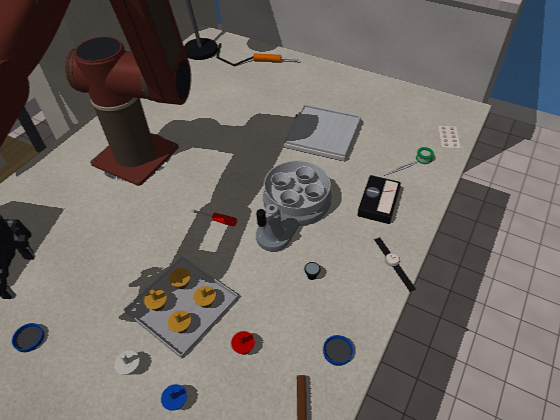

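View pics/top0.png

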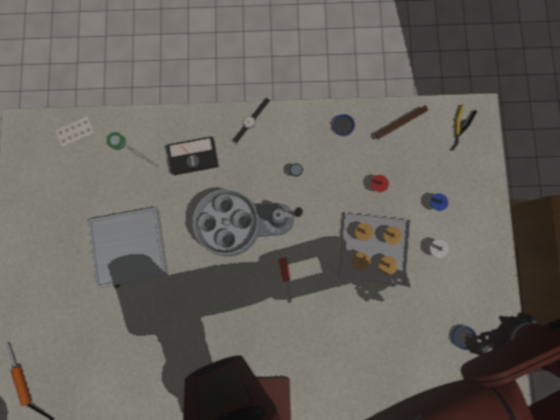

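The tray at top (375,247) holds four gold baskets, at top (364,231), (392,235), (362,261), (388,265) and scene (180,278), (205,295), (155,299), (180,321). The red, blue and white look-alikes stand outside it at top (379,183), (439,202), (439,248). The bowl is at top (225,222), the crank handle at (298,212) and the drying plate at (128,246).

```bash
cat > h.py <<'E'
from plant import *
import cv2,numpy as np
from scipy.optimize import minimize,least_squares
C={n:calibration(n) for n in("scene","top")}
def proj(n,P):
    P=np.atleast_2d(P);M=C[n]["camera_from_world"];q=P@M[:3,:3].T+M[:3,3]
    q=q*[1,-1,-1];p=q@C[n]["K"].T;return p[:,:2]/p[:,2:]
def ray(n,uv):
    M=C[n]["camera_from_world"];R=M[:3,:3];d=np.linalg.inv(C[n]["K"])@[uv[0],uv[1],1]
    return -R.T@M[:3,3],R.T@(d*[1,-1,-1])
def atz(n,uv,z):
    o,d=ray(n,uv);return o+d*(z-o[2])/d[2]
def tri(us,ut):
    f=lambda X:np.r_[proj("scene",X)[0]-us,proj("top",X)[0]-ut]
    r=least_squares(f,atz("top",ut,40));return r.x,np.abs(r.fun).max()
def circ(x,y,z,r,n=40):
    a=np.linspace(0,2*np.pi,n,endpoint=False);return np.c_[x+r*np.cos(a),y+r*np.sin(a),np.full(n,z)]
S=8
def sil(n,X,box,parts):
    m=np.zeros((box[3]*S,box[2]*S),np.uint8)
    for pr in parts:
        P=np.vstack([circ(X[0],X[1],X[2]+z,r) for z,r in pr])
        h=cv2.convexHull(((proj(n,P)-box[:2]+.5)*S).astype(np.float32))
        cv2.fillConvexPoly(m,np.round(h).astype(np.int32),1)
    return cv2.resize(m.astype(np.float32),(box[2],box[3]),interpolation=cv2.INTER_AREA)
BASK=[[(0,16),(30,27),(32,27)],[(32,6),(66,6)]]
STEM=[[(32,6),(66,6)]]
def fit(masks,X0,parts,free=3):
    # masks {cam: bool}; fits silhouettes
    bx={}
    for n,m in masks.items():
        l,t,w,h=cv2.boundingRect(m.astype(np.uint8));bx[n]=(l-6,t-6,w+12,h+12)
    X0=np.array(X0,float)
    def cost(v):
        X=X0.copy();X[:free]=v;c=0
        for n,m in masks.items():
            b=bx[n];c+=np.abs(sil(n,X,b,parts)-m[b[1]:b[1]+b[3],b[0]:b[0]+b[2]]).sum()
        return c/sum(m.sum() for m in masks.values())
    r=minimize(cost,X0[:free],method="Nelder-Mead",options=dict(initial_simplex=[X0[:free]]+[X0[:free]+6*e for e in np.eye(free)],xatol=.1,fatol=1e-4))
    X=X0.copy();X[:free]=r.x;return X,r.fun
def baskets(name="basket1",pmin=.3):
    D={}
    for n in("scene","top"):
        capture(n);D[n]=[d for d in trace(n,name) if d["p"]>pmin]
    return D
def save(n,im,box,f,fn):
    l,t,w,h=box;cv2.imwrite("pics/"+fn,cv2.resize(im[t:t+h,l:l+w,::-1],None,fx=f,fy=f,interpolation=cv2.INTER_CUBIC))
E
python3 - <<'E'
from h import *
for nm in("basket1","rinse_tray","drying_plate","spinner","cup1","crank_grip","crank"):
    D=baskets(nm,.1)
    for n in D:
        print(nm,n,[(round(d["p"],2),[int(b) for b in d["box"]],int(d["pixels"].sum())) for d in D[n]])
a=capture("scene");b=capture("top")
save("scene",a,(110,150,235,210),3.3,"s1.png");save("top",b,(185,175,235,120),3.3,"t1.png")
E
```

```text
basket1 scene [(0.93, [194, 284, 22, 22], 360), (0.9, [113, 349, 28, 27], 475), (0.8, [147, 291, 20, 18], 384), (0.73, [158, 383, 26, 27], 526), (0.72, [302, 260, 17, 18], 216), (0.61, [167, 312, 24, 20], 374), (0.61, [168, 269, 21, 20], 329), (0.61, [231, 332, 21, 22], 423)]
basket1 top [(0.8, [371, 178, 17, 14], 253), (0.77, [430, 235, 17, 25], 292), (0.77, [432, 192, 15, 15], 244), (0.66, [382, 226, 19, 17], 248), (0.65, [350, 253, 18, 18], 274), (0.63, [168, 133, 51, 44], 1550), (0.54, [355, 223, 15, 16], 247), (0.54, [378, 254, 17, 21], 271), (0.2, [291, 162, 8, 13], 144)]
rinse_tray scene [(0.91, [123, 257, 115, 100], 4613)]
rinse_tray top [(0.72, [338, 214, 72, 70], 3293), (0.47, [270, 208, 31, 14], 207)]
drying_plate scene [(0.71, [282, 104, 76, 54], 2980)]
drying_plate top [(0.63, [86, 209, 79, 77], 5031), (0.27, [382, 228, 19, 16], 264)]
spinner scene [(0.61, [254, 162, 75, 88], 4695), (0.61, [302, 261, 19, 16], 225), (0.34, [146, 292, 19, 17], 368)]
spinner top [(0.6, [191, 190, 110, 67], 4699)]
cup1 scene [(0.77, [271, 166, 57, 42], 1766), (0.61, [255, 205, 21, 23], 345)]
cup1 top [(0.63, [195, 193, 58, 57], 2375), (0.22, [273, 206, 29, 18], 216)]
crank_grip scene [(0.66, [256, 209, 6, 17], 144)]
crank_grip top [(0.58, [294, 207, 9, 11], 60)]
crank scene [(0.57, [255, 207, 24, 24], 279)]
crank top [(0.65, [275, 206, 28, 14], 186)]
```

View pics/t1.png

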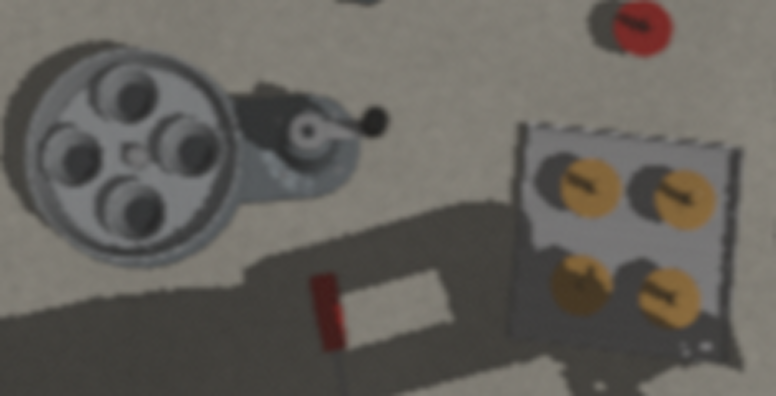

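View pics/s1.png

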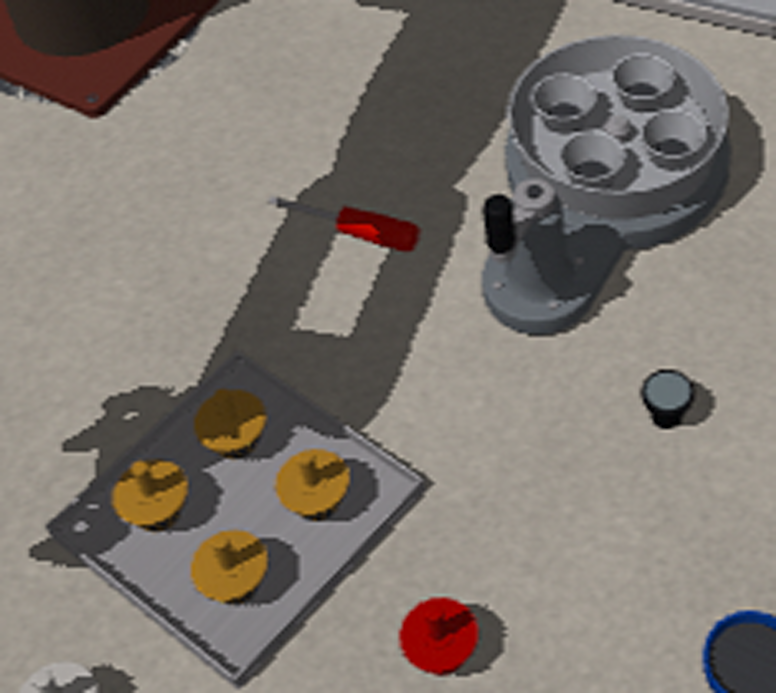

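The crops show four gold baskets in the tray, which are the ones meant; red and white stand outside it. The four cup mouths are at top (223,203), (242,220), (225,238), (207,222), and the crank handle points away from the bowl.

```bash
cat >> h.py <<'E'
def hue_gold(n,m):
    im=LAST[n];h=cv2.cvtColor(im,cv2.COLOR_RGB2HSV)[m];return np.median(h[:,0]),np.median(h[:,1])
LAST={}
def find_baskets(verbose=1,pmin=.25):
    D={}
    for n in("scene","top"):
        LAST[n]=capture(n);D[n]=[d for d in trace(n,"basket1") if d["p"]>pmin and 100<d["pixels"].sum()<900]
        D[n]=[d for d in D[n] if 10<hue_gold(n,d["pixels"])[0]<30 and hue_gold(n,d["pixels"])[1]>110]
    out=[]
    cen=lambda d:np.array([d["box"][0]+d["box"][2]/2-.5,d["box"][1]+d["box"][3]/2-.5])
    for s in D["scene"]:
        best=min(((tri(cen(s),cen(t)),t) for t in D["top"]),key=lambda q:q[0][1]+(0 if -5<q[0][0][2]<130 else 99),default=None)
        if best is None or best[0][1]>6: print("unmatched",s["box"]);continue
        X0=best[0][0]-[0,0,28];X,c=fit({"scene":s["pixels"],"top":best[1]["pixels"]},X0,BASK)
        out.append(X)
        if verbose: print("basket foot",np.round(X,1),"cost",round(c,2),"px",proj("top",X)[0].round())
    return out
E
python3 - <<'E'
from h import *
find_baskets()
H=[[(-24,11.5),(24,11.5)]]
D=baskets("crank_grip")
X,c=fit({n:D[n][0]["pixels"] for n in D},tri([258.5,217],[298,212])[0],H);print("grip",X,c)
us=np.array([[281.2,179.7],[304.8,174.2],[314.5,190.3],[290.9,197.6]]);ut=np.array([[222.9,203.2],[241.7,219.5],[225.3,237.7],[206.5,222]])
import itertools
r=[]
for s in us:
    (X,e)=min((tri(s,t) for t in ut),key=lambda q:q[1]);r.append(X);print("cup mouth",X.round(1),round(e,2))
r=np.array(r);print("centre",r.mean(0),"radii",np.linalg.norm((r-r.mean(0))[:,:2],axis=1))
def P(v):
    return np.array([[v[0]+52*np.cos(v[2]+k*np.pi/2),v[1]+52*np.sin(v[2]+k*np.pi/2),70] for k in range(4)])
d=r-r.mean(0);best=None
def f(v):
    p=P(v);o=[]
    for n,u in(("scene",us),("top",ut)):
        q=proj(n,p);
        for z in u:
            k=np.argmin(((q-z)**2).sum(1));o+=list(q[k]-z)
    return o
q=least_squares(f,[*r.mean(0)[:2],np.arctan2(d[0,1],d[0,0])]);print(q.x,np.abs(q.fun).max());print(P(q.x).round(1))
# column top/axis hub & angles
for n in("scene","top"):capture(n)
print("hub",tri([110+535/3.3,150+190/3.3],[185+309/3.3,175+131/3.3]))
def plate(name,z):
    for n,z in(("top",z),("scene",z)):
        m=trace(n,name)[0]["pixels"].astype(np.uint8);c=max(cv2.findContours(m,0,1)[0],key=cv2.contourArea)[:,0].astype(float)
        w=np.array([atz(n,p,z)[:2] for p in c],np.float32);print(name,n,cv2.minAreaRect(w))
plate("drying_plate",30);plate("rinse_tray",16)
E
```

```text
basket foot [ 4.315e+02 -3.233e+02 -1.000e-01] cost 0.06 px [358. 261.]
basket foot [ 4.162e+02 -4.014e+02  2.000e-01] cost 0.07 px [384. 265.]
basket foot [ 5.043e+02 -4.225e+02  3.000e-01] cost 0.06 px [389. 236.]
basket foot [ 518.6 -337.7    0.6] cost 0.09 px [361. 232.]
grip [ 569.7011302  -139.1779675   149.71806378] 0.9547418148746969
cup mouth [509.9  69.6  65.3] 0.47
cup mouth [558.1 124.9  61.3] 0.44
cup mouth [612.7  76.   65.3] 0.06
cup mouth [564.2  22.8  61. ] 0.37
centre [561.23539563  73.33633749  63.22365832] radii [51.45265176 51.6231557  51.54841373 50.60035929]
[561.94969813  70.81080885  -3.07964606] 1.69731773865675
[[510.   67.6  70. ]
 [565.2  18.9  70. ]
 [613.8  74.   70. ]
 [558.7 122.7  70. ]]
hub (array([567.37807755, -85.43744275, 129.58751849]), np.float64(0.7725394852481031))
drying_plate top ((491.75494384765625, 370.5207824707031), (215.6691131591797, 214.60862731933594), 8.791297912597656)
drying_plate scene ((502.0211181640625, 361.03076171875), (213.13685607910156, 235.53024291992188), 8.792109489440918)
rinse_tray top ((469.8177795410156, -369.22119140625), (204.6696014404297, 199.71826171875), 81.17973327636719)
rinse_tray scene ((474.10498046875, -375.096923828125), (203.9105682373047, 206.83938598632812), 81.39813995361328)
```

Measurements agree with the text:
- The feet come out at about z = 0–3, against an expected 3.
- The cup circle radius is 51.5, against 52.
- The bowl-to-grip distance is 210, as it should be.

I'll go for the first basket at (431.5, -323.3).

```bash
python3 -m handwheel '[[0,[24,35,0],0],[0,[24,35,0],0],[0,[24,35,0],0],[0,[24,35,0],0],[0,[24,35,0],0],[0,[24,34,0],0],[0,[24,34,0],0],[0,[0,0,-40],0],[0,[0,0,-40],0],[0,[0,0,-40],0],[0,[0,0,0],0],[0,[0,0,0],0]]' 20
python3 - <<'E'
from h import *
im=capture("scene");save("scene",im,(100,190,160,150),4,"a1.png")
find_baskets()
E
```

```text
time: 3.5
position: [431.8, -323.6, 284.9]
tool_rot: [-179.9, 0.0, 25.0]
contact_force: [0.0, -0.5, 1.4]
grip_width: 42.8
gripper_force: 0.0
unmatched [166.5, 312.1, 27.8, 21.8]
unmatched [146.2, 289.6, 17.7, 22.0]
unmatched [166.0, 270.1, 27.2, 18.1]
basket foot [ 5.175e+02 -3.372e+02  2.000e-01] cost 0.11 px [361. 233.]
```

View pics/a1.png

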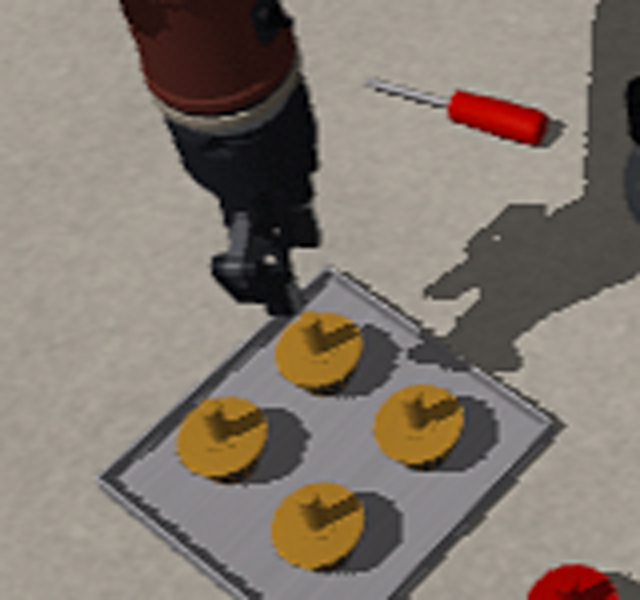

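```bash
python3 - <<'E'
from h import *
s=state();p=s["position"];print(p,s["tool_rot"],s["joint_positions"])
for n,b in(("scene",(100,190,160,150)),):
    im=capture(n).copy();l,t,w,h=b;im=cv2.resize(im[t:t+h,l:l+w],None,fx=4,fy=4,interpolation=cv2.INTER_CUBIC)
    q=lambda X:tuple(int(v) for v in ((proj(n,X)[0]-[l,t])*4+2))
    for d,c in((0,(255,0,255)),(54,(0,255,255)),(101,(0,255,0)),(155,(255,255,0)),(173,(255,0,0))):
        cv2.circle(im,q(p-[0,0,d]),4,c,-1)
    for k in(-1,1):cv2.circle(im,q(p-[0,0,165]+k*21*np.array([.423,-.906,0])),3,(255,255,255),-1)
    for X in([431.5,-323.3,66],[416.2,-401.4,66],[504.3,-422.5,66],[518.6,-337.7,66]):cv2.circle(im,q(np.array(X)+[0,0,1.]),3,(0,0,255),-1)
    cv2.imwrite("pics/a2.png",im[:,:,::-1])
E
```

```text
[ 432.49457807 -324.41061272  287.22707305] [ 1.79770119e+02 -8.45789216e-02  2.49579315e+01] [-4.52332044e+01  7.74950088e+00  1.06319397e+02  1.83361872e-03
  6.56861618e+01  1.98082823e+01]
```

View pics/a2.png

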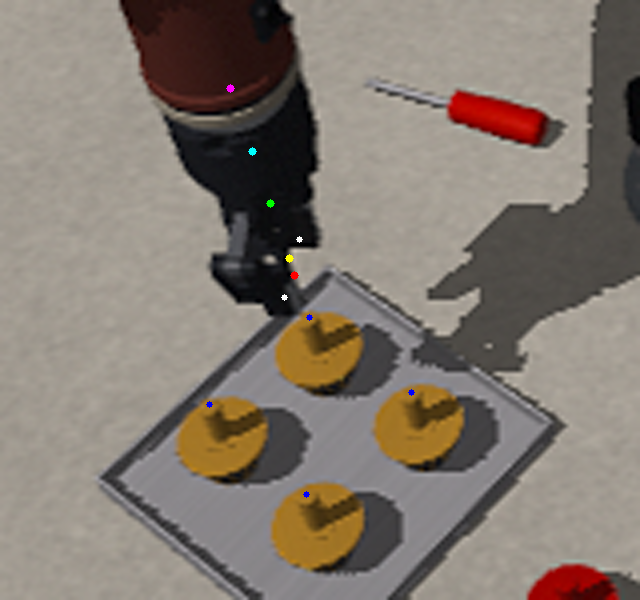

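The gripper overlay sits right, but the stem dots are about 2 px left of the stems, so the trace masks are biased. I'll refit from colour masks.

```bash
cat >> h.py <<'E'
def gold(n):
    im=capture(n);LAST[n]=im;h=cv2.cvtColor(im,cv2.COLOR_RGB2HSV)
    m=((h[...,0]>12)&(h[...,0]<28)&(h[...,1]>125)&(h[...,2]>25)).astype(np.uint8)
    m=cv2.morphologyEx(m,cv2.MORPH_CLOSE,np.ones((3,3),np.uint8))
    k,l,s,c=cv2.connectedComponentsWithStats(m,connectivity=4)
    return [(l==i,s[i],c[i]) for i in range(1,k) if s[i,4]>60]
def gfind(zf=None):
    S_,T=gold("scene"),gold("top");out=[]
    for m,s,c in S_:
        X,c_=(None,9)
        if T:
            (X0,e),t=min(((tri(c,t[2]),t[0]) for t in T),key=lambda q:q[0][1])
            if e<4 and abs(X0[2]-70)<90: X,c_=fit({"scene":m,"top":t},X0-[0,0,28],BASK); print("both",X.round(1),round(c_,2),end=" ")
        z=3 if zf is None else zf
        Y,cy=fit({"scene":m},np.r_[atz("scene",c,z+28)[:2],z],BASK,2); print("scene-only z%g"%z,Y[:2].round(1),round(cy,2),s.tolist())
        out.append(X if X is not None else Y)
    for m,s,c in T:
        z=3 if zf is None else zf
        Y,cy=fit({"top":m},np.r_[atz("top",c,z+28)[:2],z],BASK,2); print("  top-only z%g"%z,Y[:2].round(1),round(cy,2),s.tolist())
    return out
E
python3 - <<'E'
from h import *
gfind()
E
```

```text
Traceback (most recent call last):
  File "h.py", line 79, in gfind
    Y,cy=fit({"scene":m},np.r_[atz("scene",c,z+28)[:2],z],BASK,2); print("scene-only z%g"%z,Y[:2].round(1),round(cy,2),s.tolist())
         ~~~^^^^^^^^^^^^^^^^^^^^^^^^^^^^^^^^^^^^^^^^^^^^^^^^^^^^^
  File "h.py", line 39, in fit
    r=minimize(cost,X0[:free],method="Nelder-Mead",options=dict(initial_simplex=[X0[:free]]+[X0[:free]+6*e for e in np.eye(free)],xatol=.1,fatol=1e-4))
  File "h.py", line 37, in cost
    b=bx[n];c+=np.abs(sil(n,X,b,parts)-m[b[1]:b[1]+b[3],b[0]:b[0]+b[2]]).sum()
                      ~~~~~~~~~~~~~~~~^~~~~~~~~~~~~~~~~~~~~~~~~~~~~~~~~
ValueError: operands could not be broadcast together with shapes (29,22) (0,0)
```

```bash
sed -i 's/if s\[i,4\]>60\]/if 60<s[i,4]<900 and 8<s[i,0]<510 and 8<s[i,1]<370 and max(s[i,2:4])<45]/' h.py
python3 - <<'E'
from h import *
gfind()
E
```

```text
scene-only z3 [120.3 658.4] 0.81 [253, 53, 28, 9, 187]
both [ 435.3 -327.4    9.5] 0.56 scene-only z3 [ 431.4 -324.6] 0.08 [169, 268, 22, 21, 336]
both [ 519.  -338.9    3.1] 0.16 scene-only z3 [ 518.5 -338.8] 0.08 [193, 286, 23, 22, 355]
scene-only z3 [ 417.  -403.6] 0.07 [144, 289, 23, 22, 373]
scene-only z3 [ 505.5 -423.5] 0.06 [168, 311, 23, 22, 394]
  top-only z3 [ 836.4 -628.5] 1.54 [456, 105, 7, 30, 102]
  top-only z3 [ 518.7 -336.7] 0.29 [356, 224, 16, 16, 203]
  top-only z3 [ 525.3 -324.9] 1.0 [352, 253, 11, 11, 61]
```

Colour fits agree to 1–2 mm (foot z 3.1). Descend and grip.

```bash
python3 -m handwheel '[[0,[0,-1,-36],0],[0,[0,0,-20],0],[0,[0,0,-15],0],[0,[0,0,0],0],[0.9,[0,0,0],0],[0.9,[0,0,0],0],[0.9,[0,0,0],0],[0.9,[0,0,0],0],[0.9,[0,0,0],0],[0.9,[0,0,0],0],[0.9,[0,0,0],0]]' 20
```

```text
time: 5.1
position: [432.2, -325.0, 214.7]
tool_rot: [179.9, -0.0, 25.0]
contact_force: [-1.0, 0.4, 5.9]
grip_width: 10.9
gripper_force: 22.4
```

```bash
python3 -m handwheel '[[0.9,[0,0,20],0],[0.9,[0,0,45],0],[0.9,[0,0,45],0],[0.9,[0,0,45],0],[0.9,[0,0,40],0],[0.9,[13,45,0],0],[0.9,[13,45,0],0],[0.9,[13,45,0],0],[0.9,[13,45,0],0],[0.9,[13,45,0],0],[0.9,[13,45,0],0],[0.9,[13,45,0],0]]' 20
python3 -m handwheel '[[0.9,[13,45,0],0],[0.9,[12,45,0],0],[0.9,[11,44,0],0],[0.9,[0,0,-40],0],[0.9,[0,0,-40],0],[0.9,[0,0,-20],0],[0.9,[0,0,0],0]]' 20
python3 - <<'E'
from h import *
im=capture("scene");save("scene",im,(230,90,140,140),4.2,"b1.png");t=capture("top");save("top",t,(180,160,130,110),4,"b1t.png")
X=state()["position"];g=gfind(44)
E
```

```text
time: 6.3
position: [522.8, -7.6, 408.5]
tool_rot: [-180.0, 0.0, 25.0]
contact_force: [1.7, 0.4, -0.3]
grip_width: 10.8
gripper_force: 22.0
time: 7.0
position: [556.9, 124.5, 304.1]
tool_rot: [-179.8, 0.5, 25.0]
contact_force: [-0.7, -0.6, -1.0]
grip_width: 11.0
gripper_force: 22.0
scene-only z44 [105.4 609.3] 1.78 [253, 53, 16, 9, 63]
both [555.7 129.4  91.9] 1.37 scene-only z44 [532.  175.5] 0.71 [296, 152, 19, 16, 156]
both [ 518.4 -339.     2.8] 0.2 scene-only z44 [ 537.9 -356.2] 0.13 [193, 286, 23, 22, 358]
both [ 417.  -403.7    2.9] 0.21 scene-only z44 [ 441.  -418.1] 0.12 [144, 289, 23, 22, 373]
both [ 504.3 -423.1    0.8] 0.19 scene-only z44 [ 525.  -437.3] 0.12 [168, 311, 23, 22, 395]
  top-only z44 [ 822.4 -608.4] 1.57 [456, 105, 7, 30, 102]
  top-only z44 [562.8 136. ] 2.48 [204, 216, 9, 12, 67]
  top-only z44 [ 518.7 -329.6] 0.57 [356, 224, 16, 16, 178]
  top-only z44 [ 502.8 -410.7] 0.58 [384, 228, 17, 16, 179]
  top-only z44 [ 417.2 -393.7] 0.6 [380, 258, 16, 16, 182]
```

View pics/b1.png

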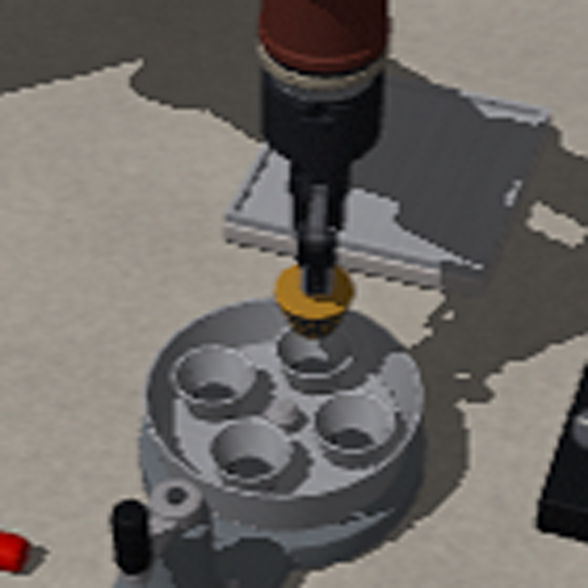

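The basket hangs over the far cup with its foot at about z 92. I'll refine the cup centres from the sharper scene view.

```bash
python3 - <<'E'
from h import *
u=(np.array([[214.5,377],[252,453],[355,424]])-1.6)/4.2+[230,90]
w=np.array([atz("scene",p,70) for p in u])[:,:2];print(w.round(1))
f=lambda v:np.concatenate([w[i]-[v[0]+52*np.cos(v[2]+k*np.pi/2),v[1]+52*np.sin(v[2]+k*np.pi/2)] for i,k in((0,0),(1,1),(2,2))])
q=least_squares(f,[562,72,-3.08]);v=q.x;print(v[:2],np.rad2deg(v[2]),q.fun.round(1))
print([(round(v[0]+52*np.cos(v[2]+k*np.pi/2),1),round(v[1]+52*np.sin(v[2]+k*np.pi/2),1)) for k in range(4)])
# bowl rim ellipse in scene z=75 extremes
e=(np.array([[147,395],[422,395]])-1.6)/4.2+[230,90]
t=cv2.imread("pics/b1t.png");cv2.imwrite("pics/b1t.png",t)
E
```

```text
[[509.4  65. ]
 [565.5  15.2]
 [614.   70.5]]
[561.97674047  67.53231099] -176.70372478691814 [-0.7  0.5  0.6 -0.5  0.1 -0. ]
[(np.float64(510.1), np.float64(64.5)), (np.float64(565.0), np.float64(15.6)), (np.float64(613.9), np.float64(70.5)), (np.float64(559.0), np.float64(119.4))]
```

View pics/b1t.png

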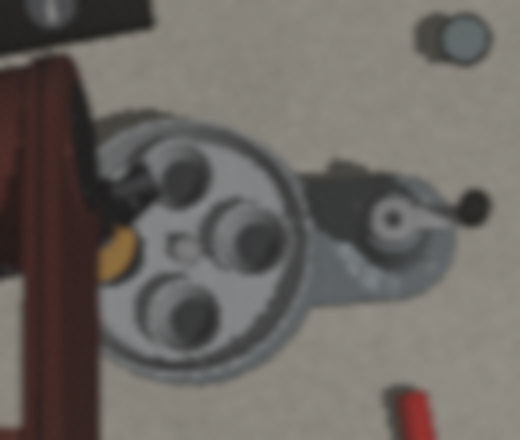

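```bash
python3 - <<'E'
from h import *
u=(np.array([[244,236.5],[177.5,312.5]])-1.5)/4+[180,160]
for z in(62,70):
    print(z,[atz("top",p,z)[:2].round(1) for p in u])
s=(np.array([[252,453],[214.5,377]])-1.6)/4.2+[230,90]
for a,b in zip(s,u): print(tri(a,b))
print(proj("scene",[[565,17.5,70],[510,67,70]]),s, proj("top",[[565,17.5,70],[510,67,70]]),u)
p=state()["position"];print(p)
E
```

```text
62 [array([565.5,  25.1]), array([511.2,  74.7])]
70 [array([564.5,  24.3]), array([510.7,  73.6])]
(array([563.49018389,  23.55701945,  61.59041236]), np.float64(0.8073023218810818))
(array([508.57814247,  72.46328661,  63.93408014]), np.float64(1.0614354719842822))
[[289.84514296 196.85991597]
 [281.21613882 179.01920978]] [[289.61904762 197.47619048]
 [280.69047619 179.38095238]] [[242.96227174 218.51973933]
 [226.28726804 237.91019304]] [[240.625 218.75 ]
 [224.    237.75 ]]
[559.66994935 124.34020231 310.75289281]
```

```bash
python3 - <<'E'
from h import *
print("bowl top-view z75",atz("top",[(131.5-1.15)/3.3+185,(158-1.15)/3.3+175],75))
print("bowl scene z75",atz("scene",[(285-1.6)/4.2+230,(397-1.6)/4.2+90],75))
print("rotor trace",atz("top",[223.5,221.5],68),atz("scene",[299.5,187],68))
# handle refine: dark pixels in initial pictures
for n,b in(("scene",(252,204,16,30)),("top",(288,202,18,18))):
    im=cv2.imread(f"pics/{n}0.png");l,t,w,h=b;g=im[t:t+h,l:l+w].max(2)<45
    m=np.zeros(im.shape[:2],bool);m[t:t+h,l:l+w]=g
    k,L,s,c=cv2.connectedComponentsWithStats(m.astype(np.uint8));i=1+np.argmax(s[1:,4]);print(n,s[i],c[i])
    globals()[n]=(L==i)
H=[[(-24,11.5),(24,11.5)]]
X0=np.array([570,-139,150.])
print(fit({"scene":scene,"top":top},X0,H),fit({"scene":scene},[570,-139,150],H,2),fit({"top":top},[570,-139,150],H,2))
E
```

```text
bowl top-view z75 [554.44265893  70.88851373  75.        ]
bowl scene z75 [563.13573396  66.5072506   75.        ]
rotor trace [558.31440067  74.73584351  68.        ] [570.32989162  65.22097118  68.        ]
scene [257 209  10  18 138] [261.01449275 217.58695652]
top [295 209   6   7  33] [297.6969697  211.84848485]
(array([ 567.68448821, -135.98066334,  142.99151419]), np.float64(0.4491045321637427)) (array([ 569.90570068, -138.90167236,  150.        ]), np.float64(0.25600090579710144)) (array([ 569.07362366, -137.35839081,  150.        ]), np.float64(1.3432765151515151))
```

```bash
python3 -m handwheel '[[0.9,[0,-2.5,-15],0],[0.9,[0,0,-15],0],[0.9,[0,0,-8],0],[0.9,[0,0,-6],0],[0.9,[0,0,0],0]]' 20; python3 -m handwheel '[[0.9,[0,0,-3],0],[0.9,[0,0,-3],0],[0.9,[0,0,0],0]]' 20; python3 -m handwheel '[[0.9,[0,0,-2],0],[0.9,[0,0,0],0]]' 20
```

```text
time: 7.7
position: [558.2, 121.9, 263.1]
tool_rot: [-179.9, 0.1, 25.0]
contact_force: [0.2, 0.0, -0.4]
grip_width: 10.7
gripper_force: 22.0
time: 8.0
position: [558.7, 122.1, 258.7]
tool_rot: [-180.0, 0.0, 25.0]
contact_force: [-1.4, 1.2, 0.9]
grip_width: 10.9
gripper_force: 22.2
time: 8.2
position: [558.9, 122.2, 257.0]
tool_rot: [-180.0, -0.0, 25.0]
contact_force: [-2.7, 2.1, 3.3]
grip_width: 11.4
gripper_force: 22.5
```

```bash
python3 -m handwheel '[[0.9,[-1,1,-1],0],[0.2,[0,0,0],0],[0,[0,0,0],0],[0,[0,0,0],0],[0,[0,0,20],0],[0,[0,0,45],0],[0,[0,0,45],0],[0,[0,0,40],0],[0,[-15,-45,0],0],[0,[-15,-45,0],0],[0,[-15,-45,0],0],[0,[-15,-45,0],0]]' 20; python3 - <<'E'
from h import *
gfind(44)
E
```

```text
time: 9.4
position: [497.0, -58.5, 405.9]
tool_rot: [180.0, -0.0, 25.0]
contact_force: [1.1, -0.6, 0.7]
grip_width: 42.7
gripper_force: 0.0
scene-only z44 [153.7 604.9] 0.73 [259, 54, 22, 8, 143]
both [555.1 125.8  39.8] 0.39 scene-only z44 [556.4 122.9] 0.3 [296, 162, 18, 17, 208]
both [ 518.  -338.4    2. ] 0.19 scene-only z44 [ 538.  -356.3] 0.13 [193, 286, 23, 22, 358]
both [ 416.6 -403.5    2.6] 0.21 scene-only z44 [ 441.  -418.1] 0.12 [144, 289, 23, 22, 373]
both [ 504.2 -422.9    0.9] 0.18 scene-only z44 [ 525.  -437.3] 0.12 [168, 311, 23, 22, 395]
  top-only z44 [ 823.2 -608.5] 1.56 [456, 105, 7, 30, 103]
  top-only z44 [558.3 124.5] 0.49 [199, 215, 16, 14, 183]
  top-only z44 [ 515.4 -330.5] 0.53 [356, 224, 16, 16, 183]
  top-only z44 [ 503.3 -411.7] 0.56 [384, 228, 17, 16, 181]
  top-only z44 [ 420.1 -392.6] 0.6 [380, 257, 16, 17, 182]
```

Seated basket 1 measures about (557.5,123.7, z≈42), which is home. Next is the basket at (417,-403.6).

```bash
python3 -m handwheel '[[0,[-10,-43,0],0],[0,[-10,-43,0],0],[0,[-10,-43,0],0],[0,[-10,-43,0],0],[0,[-10,-43,0],0],[0,[-10,-43,0],0],[0,[-10,-43,0],0],[0,[-10,-44,0],0],[0,[0,0,-45],0],[0,[0,0,-45],0],[0,[0,0,-45],0],[0,[0,0,-30],0]]' 20; python3 -m handwheel '[[0,[0,0,0],0],[0,[0,0,-15],0],[0,[0,0,-9],0],[0,[0,0,0],0],[0.9,[0,0,0],0],[0.9,[0,0,0],0],[0.9,[0,0,0],0],[0.9,[0,0,0],0],[0.9,[0,0,0],0],[0.9,[0,0,0],0]]' 20
```

```text
time: 10.7
position: [417.4, -400.8, 236.9]
tool_rot: [-179.8, 0.0, 25.0]
contact_force: [0.6, 0.1, -0.2]
grip_width: 42.7
gripper_force: 0.0
time: 11.7
position: [418.2, -402.5, 217.8]
tool_rot: [179.9, -0.0, 25.0]
contact_force: [-0.1, 0.4, 5.8]
grip_width: 11.2
gripper_force: 22.0
```

```bash
python3 -m handwheel '[[0.9,[0,0,20],0],[0.9,[0,0,45],0],[0.9,[0,0,45],0],[0.9,[0,0,45],0],[0.9,[0,0,42],0],[0.9,[18,43,0],0],[0.9,[18,43,0],0],[0.9,[18,43,0],0],[0.9,[18,43,0],0],[0.9,[18,43,0],0],[0.9,[18,43,0],0],[0.9,[18,43,0],0]]' 20
python3 -m handwheel '[[0.9,[18,43,0],0],[0.9,[17,44,0],0],[0.9,[17,44,0],0],[0.9,[17,45,0],0],[0.9,[0,0,-45],0],[0.9,[0,0,-45],0],[0.9,[0,0,-30],0],[0.9,[0,0,-15],0],[0.9,[0,0,-8],0],[0.9,[0,0,0],0],[0.9,[0,0,0],0]]' 20
```

```text
time: 12.9
position: [544.0, -99.2, 413.4]
tool_rot: [-180.0, 0.0, 25.0]
contact_force: [0.2, -0.5, -0.6]
grip_width: 11.1
gripper_force: 21.5
time: 14.0
position: [613.7, 74.7, 272.7]
tool_rot: [179.9, -0.2, 25.0]
contact_force: [0.1, 0.7, -1.1]
grip_width: 10.8
gripper_force: 21.5
```

```bash
python3 -m handwheel '[[0.9,[0,0,-3],0],[0.9,[0,0,-3],0],[0.9,[0,0,0],0]]' 20
```

```text
time: 14.3
position: [613.0, 74.5, 265.4]
tool_rot: [179.9, -0.0, 25.0]
contact_force: [-1.8, -2.5, 2.7]
grip_width: 11.4
gripper_force: 21.8
```

```bash
python3 -m handwheel '[[0.9,[-1.5,-2,0],0],[0.9,[0,0,-2],0],[0.9,[0,0,-2],0],[0.9,[0,0,0],0]]' 20
```

```text
time: 14.7
position: [611.3, 72.8, 260.4]
tool_rot: [180.0, 0.0, 25.0]
contact_force: [0.5, -2.3, -0.4]
grip_width: 10.7
gripper_force: 21.5
```

```bash
python3 -m handwheel '[[0.9,[0,-1,-2],0],[0.9,[0,0,0],0],[0.2,[0,0,0],0],[0,[0,0,0],0],[0,[0,0,0],0],[0,[0,0,20],0],[0,[0,0,45],0],[0,[0,0,45],0],[0,[0,0,40],0],[0,[-20,-45,0],0],[0,[-20,-45,0],0],[0,[-20,-45,0],0]]' 20; python3 -m handwheel '[[0,[-10,-45,0],0],[0,[0,0,0],0]]'; python3 - <<'E'
from h import *
gfind(44)
E
```

```text
time: 15.9
position: [550.5, -63.9, 409.3]
tool_rot: [179.9, -0.1, 25.1]
contact_force: [-0.1, -1.1, 0.6]
grip_width: 42.8
gripper_force: 0.0
time: 16.1
position: [540.0, -112.5, 409.0]
tool_rot: [179.9, 0.0, 24.6]
contact_force: [1.4, 0.3, -0.3]
grip_width: 42.8
gripper_force: 0.0
both [556.5 123.5  43. ] 0.33 scene-only z44 [556.7 123.1] 0.27 [296, 162, 18, 17, 213]
both [572.8 142.8 -40.1] 0.35 scene-only z44 [610.4  70.4] 0.28 [304, 180, 19, 17, 225]
both [ 518.4 -338.9    2.8] 0.18 scene-only z44 [ 537.8 -356.2] 0.13 [193, 286, 23, 22, 356]
both [ 505.6 -423.8    3.5] 0.21 scene-only z44 [ 525.  -437.3] 0.12 [168, 311, 23, 22, 395]
  top-only z44 [ 822.4 -608.4] 1.57 [456, 105, 7, 30, 102]
  top-only z44 [558.2 123.4] 0.39 [200, 214, 15, 16, 197]
  top-only z44 [ 515.  -331.2] 0.48 [356, 224, 16, 16, 190]
  top-only z44 [ 504.8 -410.8] 0.64 [384, 228, 17, 16, 172]
```

```bash
python3 -m handwheel '[[0,[-5,-44,0],0],[0,[-5,-44,0],0],[0,[-5,-45,0],0],[0,[-5,-45,0],0],[0,[-5,-45,0],0],[0,[-5,-44,0],0],[0,[-5,-44,0],0],[0,[0,0,-45],0],[0,[0,0,-45],0],[0,[0,0,-45],0],[0,[0,0,-30],0],[0,[0,0,0],0]]' 20; python3 -m handwheel '[[0,[0,0,-15],0],[0,[0,0,-12],0],[0,[0,0,0],0],[0.9,[0,0,0],0],[0.9,[0,0,0],0],[0.9,[0,0,0],0],[0.9,[0,0,0],0],[0.9,[0,0,0],0],[0.9,[0,0,0],0]]' 20
```

```text
time: 17.4
position: [505.7, -415.7, 237.1]
tool_rot: [-179.4, 0.2, 25.1]
contact_force: [-0.5, 0.6, 0.3]
grip_width: 42.8
gripper_force: 0.0
time: 18.3
position: [506.7, -419.5, 217.8]
tool_rot: [179.9, -0.0, 25.0]
contact_force: [-0.1, -0.2, 4.5]
grip_width: 10.8
gripper_force: 22.5
```

```bash
python3 -m handwheel '[[0.9,[0,0,20],0],[0.9,[0,0,45],0],[0.9,[0,0,45],0],[0.9,[0,0,45],0],[0.9,[0,0,42],0],[0.9,[5,44,0],0],[0.9,[5,44,0],0],[0.9,[6,44,0],0],[0.9,[6,44,0],0],[0.9,[6,44,0],0],[0.9,[6,44,0],0],[0.9,[6,44,0],0]]' 20
python3 -m handwheel '[[0.9,[6,44,0],0],[0.9,[6,44,0],0],[0.9,[5,43.5,0],0],[0.9,[0,0,-45],0],[0.9,[0,0,-45],0],[0.9,[0,0,-30],0],[0.9,[0,0,-15],0],[0.9,[0,0,-8],0],[0.9,[0,0,0],0],[0.9,[0,0,0],0]]' 20; python3 -m handwheel '[[0.9,[0,0,-3],0],[0.9,[0,0,-3],0],[0.9,[0,0,0],0]]' 20
```

```text
time: 19.5
position: [545.9, -109.2, 413.0]
tool_rot: [-179.9, 0.0, 25.0]
contact_force: [1.5, -0.0, -0.6]
grip_width: 11.0
gripper_force: 22.1
time: 20.5
position: [564.2, 20.2, 272.4]
tool_rot: [179.9, -0.1, 25.0]
contact_force: [1.3, -0.2, -0.6]
grip_width: 11.2
gripper_force: 22.0
time: 20.8
position: [563.3, 20.4, 264.9]
tool_rot: [180.0, -0.0, 25.0]
contact_force: [0.4, 0.5, -0.6]
grip_width: 11.2
gripper_force: 22.0
```

```bash
python3 -m handwheel '[[0.9,[0,0,-2],0],[0.9,[0,0,-2],0],[0.9,[0,0,0],0]]' 20
```

```text
time: 21.1
position: [563.0, 20.5, 260.4]
tool_rot: [-180.0, 0.1, 25.0]
contact_force: [-1.6, 0.4, 1.4]
grip_width: 11.3
gripper_force: 22.2
```

Small lateral force. Release, rise, go back and measure.

```bash
python3 -m handwheel '[[0.9,[-1,0,-1.5],0],[0.9,[0,0,0],0],[0.2,[0,0,0],0],[0,[0,0,0],0],[0,[0,0,0],0],[0,[0,0,20],0],[0,[0,0,45],0],[0,[0,0,45],0],[0,[0,0,40],0],[0,[-10,-45,0],0],[0,[-10,-45,0],0],[0,[-5,-45,0],0]]' 20; python3 -m handwheel '[[0,[-5,-45,0],0],[0,[0,0,0],0],[0,[0,0,0],0]]'; python3 - <<'E'
from h import *
gfind(44);print(state()["position"])
E
```

```text
time: 22.3
position: [536.8, -115.5, 410.0]
tool_rot: [179.9, -0.1, 25.1]
contact_force: [0.8, 0.1, -0.9]
grip_width: 42.7
gripper_force: 0.0
time: 22.6
position: [532.1, -160.6, 409.1]
tool_rot: [-180.0, -0.0, 24.8]
contact_force: [-0.2, 0.1, -0.0]
grip_width: 42.6
gripper_force: 0.0
scene-only z44 [163.9 608.5] 0.74 [263, 54, 18, 8, 120]
scene-only z44 [557.3 122.8] 0.31 [296, 162, 18, 17, 205]
scene-only z44 [610.3  71.3] 0.26 [304, 180, 19, 17, 228]
both [557.4  21.3  41.1] 0.4 scene-only z44 [558.7  18.8] 0.23 [279, 185, 19, 18, 239]
both [ 517.5 -338.     0.6] 0.16 scene-only z44 [ 537.7 -355.9] 0.14 [193, 286, 23, 22, 353]
  top-only z44 [ 822.9 -608. ] 1.56 [456, 105, 7, 30, 104]
  top-only z44 [560.4  18.9] 0.65 [235, 214, 16, 15, 166]
  top-only z44 [ 518.7 -328.9] 0.37 [356, 224, 16, 16, 204]
[ 532.45008736 -158.85063975  409.11527293]
```

```bash
python3 -m handwheel '[[0,[-3.5,-45,0],0],[0,[-3.5,-45,0],0],[0,[-3.5,-45,0],0],[0,[-3.5,-44,0],0],[0,[0,0,0],0],[0,[0,0,-45],0],[0,[0,0,-45],0],[0,[0,0,-45],0],[0,[0,0,-30],0],[0,[0,0,0],0],[0,[0,0,0],0]]' 20; python3 -m handwheel '[[0,[0,0,-15],0],[0,[0,0,-12],0],[0,[0,0,0],0],[0.9,[0,0,0],0],[0.9,[0,0,0],0],[0.9,[0,0,0],0],[0.9,[0,0,0],0],[0.9,[0,0,0],0],[0.9,[0,0,0],0]]' 20
```

```text
time: 23.8
position: [519.1, -337.2, 244.5]
tool_rot: [-179.9, 0.0, 25.1]
contact_force: [0.9, 0.4, 0.7]
grip_width: 42.7
gripper_force: 0.0
time: 24.7
position: [518.5, -338.8, 217.8]
tool_rot: [179.9, -0.0, 25.0]
contact_force: [-0.2, -0.3, 1.6]
grip_width: 11.1
gripper_force: 21.8
```

```bash
python3 -m handwheel '[[0.9,[0,0,20],0],[0.9,[0,0,45],0],[0.9,[0,0,45],0],[0.9,[0,0,45],0],[0.9,[0,0,42],0],[0.9,[-1.5,45.5,0],0],[0.9,[-1.5,45.5,0],0],[0.9,[-1.5,45.5,0],0],[0.9,[-1.5,45.5,0],0],[0.9,[-1.5,45.5,0],0],[0.9,[-1.5,45.5,0],0],[0.9,[-1,45.5,0],0]]' 20
python3 -m handwheel '[[0.9,[-1,45.5,0],0],[0.9,[-1,45.5,0],0],[0.9,[0,0,0],0],[0.9,[0,0,-45],0],[0.9,[0,0,-45],0],[0.9,[0,0,-30],0],[0.9,[0,0,-15],0],[0.9,[0,0,-8],0],[0.9,[0,0,0],0],[0.9,[0,0,0],0]]' 20; python3 -m handwheel '[[0.9,[0,0,-3],0],[0.9,[0,0,-3],0],[0.9,[0,0,-2],0],[0.9,[0,0,0],0]]' 20
```

```text
time: 25.9
position: [507.7, -18.3, 414.0]
tool_rot: [-180.0, 0.0, 25.0]
contact_force: [0.4, 0.4, -0.5]
grip_width: 10.9
gripper_force: 21.5
time: 26.9
position: [506.9, 70.6, 272.1]
tool_rot: [180.0, -0.1, 25.0]
contact_force: [0.1, -0.8, -0.6]
grip_width: 10.8
gripper_force: 21.5
time: 27.3
position: [506.2, 70.9, 263.1]
tool_rot: [-180.0, 0.0, 25.0]
contact_force: [-0.4, -0.5, -1.1]
grip_width: 11.0
gripper_force: 21.5
```

```bash
python3 -m handwheel '[[0.9,[0,0,-2.5],0],[0.9,[0,0,0],0],[0.2,[0,0,0],0],[0,[0,0,0],0],[0,[0,0,0],0],[0,[0,0,20],0],[0,[0,0,45],0],[0,[0,0,45],0],[0,[0,0,40],0],[0,[-20,-45,0],0],[0,[-25,-40,0],0],[-0.5,[-25,-40,0],0]]' 20; python3 -m handwheel '[[-0.5,[-25,-40,0],0],[-0.5,[-10,-45,0],0],[-0.5,[0,-45,0],0],[-0.5,[0,0,0],0],[-0.5,[0,0,0],0]]'; python3 - <<'E'
from h import *
gfind(44);print(state()["position"])
a,b=LAST["scene"],LAST["top"]
A=cv2.resize(a[150:250,240:345],None,fx=3.7,fy=3.7,interpolation=cv2.INTER_CUBIC);B=cv2.resize(b[180:280,190:305],None,fx=3.7,fy=3.7,interpolation=cv2.INTER_CUBIC)
cv2.imwrite("pics/c1.png",cv2.cvtColor(np.hstack([A,B[:A.shape[0]]]),cv2.COLOR_RGB2BGR)[:, :800]);cv2.imwrite("pics/sc_raw.png",a[:,:,::-1]);cv2.imwrite("pics/tp_raw.png",b[:,:,::-1])
E
```

```text
time: 28.5
position: [435.5, -54.9, 411.3]
tool_rot: [179.9, -0.1, 25.1]
contact_force: [1.2, -1.9, -0.1]
grip_width: 56.1
gripper_force: 0.0
time: 29.0
position: [401.0, -184.8, 410.7]
tool_rot: [-180.0, -0.0, 24.8]
contact_force: [0.1, 1.2, 0.2]
grip_width: 64.2
gripper_force: 0.0
scene-only z44 [156.4 603.5] 0.85 [253, 53, 28, 9, 185]
both [594.1  57.5 118.7] 0.59 scene-only z44 [556.9 122.8] 0.29 [296, 162, 18, 17, 210]
both [558.4  20.6  42.3] 0.73 scene-only z44 [559.   19.1] 0.6 [272, 168, 27, 35, 458]
both [610.2  72.2  44.1] 0.27 scene-only z44 [609.9  72.1] 0.23 [304, 179, 20, 18, 238]
  top-only z44 [ 822.4 -608.4] 1.57 [456, 105, 7, 30, 102]
  top-only z44 [612.6  71.6] 0.32 [216, 195, 17, 17, 204]
  top-only z44 [565.4  18. ] 1.2 [236, 212, 15, 14, 124]
[ 401.39102916 -183.38387885  410.55608499]
```

View pics/c1.png

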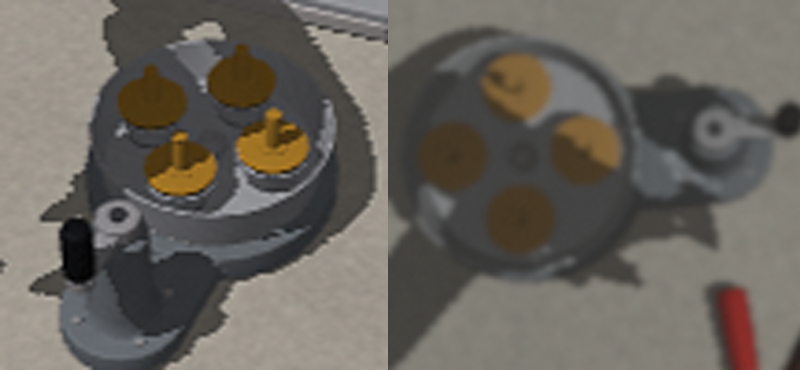

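All four baskets stand level in their cups, gold lids at rim height. The handle is at scene (261,218), top (298,212). Going to it.

```bash
python3 -m handwheel '[[-0.5,[42,11.5,0],0],[-0.5,[42,11.5,0],0],[-0.5,[42,11.5,0],0],[-0.5,[42.5,11,0],0],[-0.5,[0,0,0],0],[-0.5,[0,0,-30],0],[-0.5,[0,0,0],0]]' 20
python3 - <<'E'
from h import *
a=capture("scene");p=state()["position"];print(p)
l,t,w,h=(215,120,130,130);im=cv2.resize(a[t:t+h,l:l+w],None,fx=4.5,fy=4.5,interpolation=cv2.INTER_CUBIC)
for d,c in((155,(255,255,0)),(173,(255,0,0))):cv2.circle(im,tuple(int(v) for v in (proj("scene",p-[0,0,d])[0]-[l,t])*4.5+2),3,c,-1)
for X in([569.7,-138.5,174],[569.7,-138.5,126],[567,-84,130]):cv2.circle(im,tuple(int(v) for v in (proj("scene",X)[0]-[l,t])*4.5+2),3,(0,255,0),-1)
cv2.imwrite("pics/d1.png",im[:,:,::-1])
E
```

```text
time: 29.8
position: [568.7, -136.3, 376.4]
tool_rot: [-179.7, 0.3, 25.1]
contact_force: [-1.0, -0.3, -1.4]
grip_width: 64.1
gripper_force: 0.0
[ 568.95693303 -136.81134654  378.48294789]
```

View pics/d1.png

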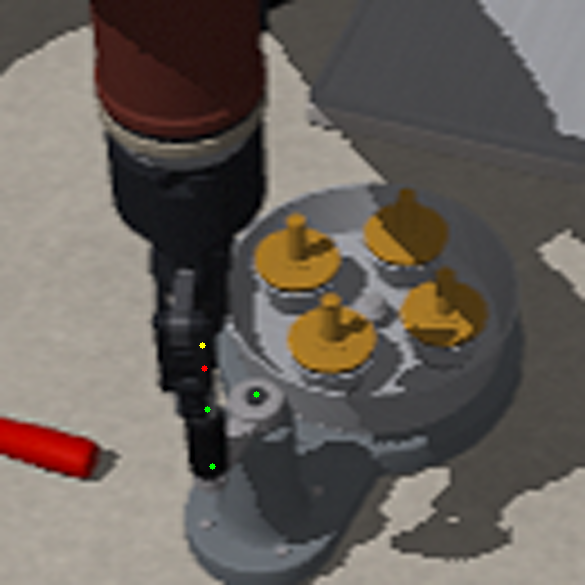

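The handle and hub dots land on the picture, and the gripper is right above the handle. Descend and grip.

```bash
python3 -m handwheel '[[-0.5,[0.5,-1.5,-25],0],[-0.5,[0,0,-25],0],[-0.5,[0,0,-16],0],[-0.5,[0,0,0],0],[0.6,[0,0,0],0],[0.6,[0,0,0],0],[0.6,[0,0,0],0],[0.6,[0,0,0],0],[0.6,[0,0,0],0],[0.6,[0,0,0],0],[0.6,[0,0,0],0]]' 30
```

```text
time: 30.95
position: [570.5, -138.9, 316.8]
tool_rot: [-179.9, -0.1, 25.0]
contact_force: [-4.5, 7.4, 6.8]
grip_width: 22.1
gripper_force: 29.2
```

```bash
python3 -m handwheel '[[0.6,[-0.5,1,0],0],[0.6,[0,0,0],0],[0.6,[0,0,0],0]]' 30;python3 -m handwheel '[[0.6,[-0.5,1,0],0],[0.6,[0,0,0],0],[0.6,[0,0,0],0]]' 30
```

```text
time: 31.25
position: [570.2, -138.5, 316.9]
tool_rot: [180.0, -0.1, 25.0]
contact_force: [-2.1, 4.5, 6.3]
grip_width: 21.8
gripper_force: 29.2
time: 31.55
position: [570.0, -138.2, 316.9]
tool_rot: [179.9, -0.1, 25.0]
contact_force: [-0.9, 2.1, 6.8]
grip_width: 21.9
gripper_force: 29.5
```

```bash
python3 - <<'E'
import numpy as np
t=np.deg2rad(-87-20*np.arange(19));P=55*np.c_[np.cos(t),np.sin(t)];Q=np.round(P,1)
D=np.round(np.diff(Q,axis=0),1);D=D+0.0
print(",".join(f"[0.6,[{a:g},{b:g},0],0]" for a,b in D));print(D.sum(0),D[:9].sum(0))
E
```

```text
[0.6,[-19,2.3,0],0],[0.6,[-17,8.7,0],0],[0.6,[-13,13.9,0],0],[0.6,[-7.5,17.6,0],0],[0.6,[-1,19.1,0],0],[0.6,[5.6,18.3,0],0],[0.6,[11.5,15.2,0],0],[0.6,[16,10.4,0],0],[0.6,[18.6,4.3,0],0],[0.6,[19,-2.3,0],0],[0.6,[17,-8.7,0],0],[0.6,[13,-13.9,0],0],[0.6,[7.5,-17.6,0],0],[0.6,[1,-19.1,0],0],[0.6,[-5.6,-18.3,0],0],[0.6,[-11.5,-15.2,0],0],[0.6,[-16,-10.4,0],0],[0.6,[-18.6,-4.3,0],0]
[0.00000000e+00 9.76996262e-15] [ -5.8 109.8]
```

```bash
python3 -m handwheel '[[0.6,[-0.3,0.7,0],0],[0.6,[-19,2.3,0],0],[0.6,[-17,8.7,0],0],[0.6,[-13,13.9,0],0],[0.6,[-7.5,17.6,0],0],[0.6,[0,0,0],0],[0.6,[0,0,0],0],[0.6,[0,0,0],0]]' 40
```

```text
time: 32.35
position: [513.3, -94.0, 317.0]
tool_rot: [180.0, -0.2, 25.0]
contact_force: [-0.4, 6.0, 9.6]
grip_width: 22.0
gripper_force: 41.7
```

```bash
python3 -m handwheel '[[0.6,[-1,19.1,0],0],[0.6,[5.6,18.3,0],0],[0.6,[11.5,15.2,0],0],[0.6,[16,10.4,0],0],[0.6,[18.6,4.3,0],0],[0.6,[0,0,0],0],[0.6,[0,0,0],0],[0.6,[0,0,0],0]]' 40; python3 - <<'E'
from h import *
a=capture("scene");save("scene",a,(215,120,130,130),4.5,"e1.png")
E
```

```text
time: 33.15
position: [565.4, -27.8, 317.3]
tool_rot: [179.8, -0.4, 25.0]
contact_force: [6.2, 1.8, 3.2]
grip_width: 21.9
gripper_force: 41.7
```

View pics/e1.png

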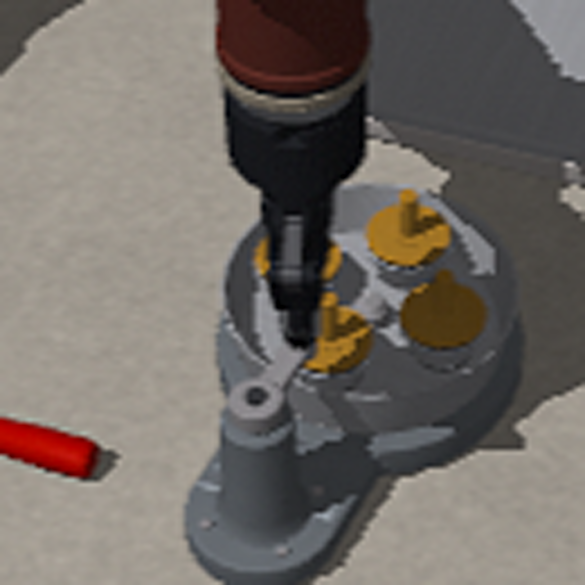

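The half turn worked: diameter 110.2 mm, baskets still seated. Continuing.

```bash
python3 -m handwheel '[[0.6,[19,-2.3,0],0],[0.6,[17,-8.7,0],0],[0.6,[13,-13.9,0],0],[0.6,[7.5,-17.6,0],0],[0.6,[1,-19.1,0],0],[0.6,[-5.6,-18.3,0],0],[0.6,[-11.5,-15.2,0],0],[0.6,[-16,-10.4,0],0],[0.6,[-18.6,-4.3,0],0]]' 40
python3 -m handwheel '[[0.6,[-19,2.3,0],0],[0.6,[-17,8.7,0],0],[0.6,[-13,13.9,0],0],[0.6,[-7.5,17.6,0],0],[0.6,[-1,19.1,0],0],[0.6,[5.6,18.3,0],0],[0.6,[11.5,15.2,0],0],[0.6,[16,10.4,0],0],[0.6,[18.6,4.3,0],0]]' 40
```

```text
time: 34.1
position: [570.8, -138.0, 317.3]
tool_rot: [179.8, -0.4, 24.9]
contact_force: [7.6, 7.3, 2.0]
grip_width: 21.8
gripper_force: 41.7
time: 35.0
position: [563.6, -27.5, 317.0]
tool_rot: [179.9, 0.0, 25.0]
contact_force: [-7.3, -6.5, 10.1]
grip_width: 21.6
gripper_force: 42.3
```

1.5 turns done.

```bash
python3 -m handwheel '[[0.6,[19,-2.3,0],0],[0.6,[17,-8.7,0],0],[0.6,[13,-13.9,0],0],[0.6,[7.5,-17.6,0],0],[0.6,[1,-19.1,0],0],[0.6,[-5.6,-18.3,0],0],[0.6,[-11.5,-15.2,0],0],[0.6,[-16,-10.4,0],0],[0.6,[-18.6,-4.3,0],0]]' 40
python3 -m handwheel '[[0.6,[-19,2.3,0],0],[0.6,[-17,8.7,0],0],[0.6,[-13,13.9,0],0],[0.6,[-7.5,17.6,0],0],[0.6,[-1,19.1,0],0],[0.6,[5.6,18.3,0],0],[0.6,[11.5,15.2,0],0],[0.6,[16,10.4,0],0],[0.6,[18.6,4.3,0],0]]' 40
python3 -m handwheel '[[0.6,[19,-2.3,0],0],[0.6,[17,-8.7,0],0],[0.6,[13,-13.9,0],0],[0.6,[7.5,-17.6,0],0],[0.6,[1,-19.1,0],0],[0.6,[-5.6,-18.3,0],0],[0.6,[-11.5,-15.2,0],0],[0.6,[-16,-10.4,0],0],[0.6,[-18.6,-4.3,0],0]]' 40
```

```text
time: 35.9
position: [570.8, -138.1, 317.3]
tool_rot: [179.8, -0.4, 24.9]
contact_force: [6.8, 6.4, 2.8]
grip_width: 21.7
gripper_force: 41.7
time: 36.8
position: [563.6, -27.5, 317.0]
tool_rot: [179.9, 0.0, 25.0]
contact_force: [-7.5, -7.2, 10.8]
grip_width: 22.1
gripper_force: 42.3
time: 37.7
position: [570.8, -138.0, 317.3]
tool_rot: [179.8, -0.4, 24.9]
contact_force: [7.2, 7.2, 3.5]
grip_width: 21.6
gripper_force: 41.7
```

```bash
python3 -m handwheel '[[0.6,[-19,2.3,0],0],[0.6,[-17,8.7,0],0],[0.6,[-13,13.9,0],0],[0.6,[-7.5,17.6,0],0],[0.6,[-1,19.1,0],0],[0.6,[5.6,18.3,0],0],[0.6,[11.5,15.2,0],0],[0.6,[16,10.4,0],0],[0.6,[18.6,4.3,0],0]]' 40
python3 -m handwheel '[[0.6,[19,-2.3,0],0],[0.6,[17,-8.7,0],0],[0.6,[13,-13.9,0],0],[0.6,[7.5,-17.6,0],0],[0.6,[1,-19.1,0],0],[0.6,[-5.6,-18.3,0],0],[0.6,[-11.5,-15.2,0],0],[0.6,[-16,-10.4,0],0],[0.6,[-18.6,-4.3,0],0],[0.6,[0,0,0],0],[0.6,[0,0,0],0],[0.6,[0,0,0],0]]' 40
```

```text
time: 38.6
position: [563.6, -27.5, 317.0]
tool_rot: [179.9, 0.0, 25.0]
contact_force: [-7.6, -6.2, 9.9]
grip_width: 21.7
gripper_force: 42.3
time: 39.8
position: [569.0, -137.9, 317.1]
tool_rot: [179.9, -0.0, 24.9]
contact_force: [-6.2, 0.5, 10.9]
grip_width: 22.0
gripper_force: 42.5
```

Four turns are done and the hand is back at (569.0,-137.9), against about (569.7,-138) at the start, so within 1°. Release and look.

```bash
python3 -m handwheel '[[0,[2.5,0,0],0],[-0.5,[0,0,0],0],[-0.5,[0,0,0],0],[-0.5,[0,0,0],0],[-0.5,[0,0,30],0],[-0.5,[0,0,35],0],[-0.5,[0,0,35],0],[0,[-42,-20,0],0],[0,[-42,-20,0],0],[0,[-42,-20,0],0],[0,[-42,-10,0],0],[0,[0,0,0],0]]' 20; python3 - <<'E'
from h import *
gfind(44);print(state()["position"])
a,b=LAST["scene"],LAST["top"]
A=cv2.resize(a[150:250,240:345],None,fx=3.7,fy=3.7,interpolation=cv2.INTER_CUBIC);B=cv2.resize(b[180:280,190:305],None,fx=3.7,fy=3.7,interpolation=cv2.INTER_CUBIC)
cv2.imwrite("pics/f1.png",cv2.cvtColor(np.hstack([A,B]),cv2.COLOR_RGB2BGR)[:, :800])
E
```

```text
time: 41.0
position: [400.1, -208.0, 414.0]
tool_rot: [-179.9, 0.1, 24.8]
contact_force: [0.8, -0.1, -1.2]
grip_width: 42.2
gripper_force: 0.0
scene-only z44 [156.4 603.5] 0.85 [253, 53, 28, 9, 185]
both [599.3  61.3  97.3] 0.96 scene-only z44 [610.1  69.4] 0.6 [297, 162, 26, 36, 445]
scene-only z44 [555.5  19.4] 0.61 [272, 167, 26, 36, 455]
  top-only z44 [ 823.1 -608.8] 1.56 [456, 105, 7, 30, 104]
  top-only z44 [616.2  66. ] 1.3 [220, 195, 14, 15, 117]
[ 402.94224805 -207.69169813  414.94422757]
```

View pics/f1.png

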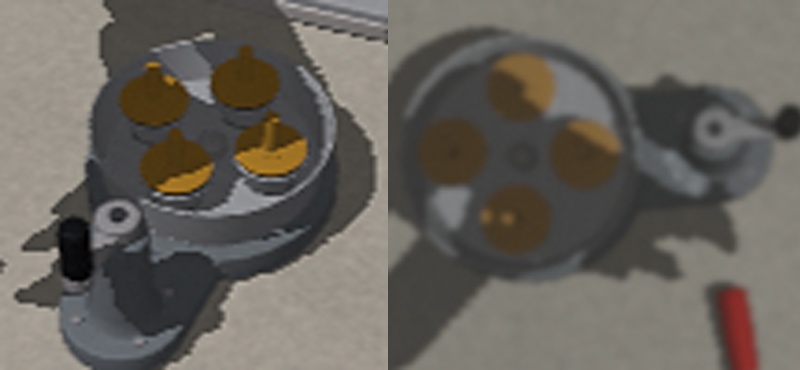

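The crank is back where it started and the baskets are still seated. The rotor is about 3° clockwise of its starting angle, so I shift the cup positions accordingly. Now unload, cup A first at (556,19).

```bash
python3 -m handwheel '[[0,[26,38,0],0],[0,[26,38,0],0],[0,[26,38,0],0],[0,[26,38,0],0],[0,[25,37.5,0],0],[0,[25,37.5,0],0],[0,[0,0,0],0],[0,[0,0,-45],0],[0,[0,0,-45],0],[0,[0,0,-35],0],[0,[0,0,0],0],[0,[0,0,0],0]]' 20; python3 -m handwheel '[[0,[0,0,-20],0],[0,[0,0,-12],0],[0,[0,0,0],0],[0.9,[0,0,0],0],[0.9,[0,0,0],0],[0.9,[0,0,0],0],[0.9,[0,0,0],0],[0.9,[0,0,0],0],[0.9,[0,0,0],0]]' 20
```

```text
time: 42.3
position: [557.9, 19.9, 289.8]
tool_rot: [-180.0, 0.1, 25.0]
contact_force: [0.7, 0.2, 1.4]
grip_width: 42.6
gripper_force: 0.0
time: 43.2
position: [558.1, 19.8, 258.9]
tool_rot: [180.0, -0.1, 25.0]
contact_force: [-0.6, 1.2, 6.4]
grip_width: 11.2
gripper_force: 20.9
```

```bash
python3 -m handwheel '[[0.9,[0,0,15],0],[0.9,[0,0,35],0],[0.9,[0,0,45],0],[0.9,[0,0,15],0],[0.9,[-3,44,0],0],[0.9,[-3,44,0],0],[0.9,[-3,44,0],0],[0.9,[-3,44,0],0],[0.9,[-3,44,0],0],[0.9,[-3,44,0],0],[0.9,[-3,45,0],0],[0.9,[-3,45,0],0]]' 20
python3 -m handwheel '[[0.9,[-3,45,0],0],[0.9,[0,0,0],0],[0.9,[0,0,-45],0],[0.9,[0,0,-45],0],[0.9,[0,0,-25],0],[0.9,[0,0,-8],0],[0.9,[0,0,0],0],[0.9,[0,0,0],0]]' 20
python3 -m handwheel '[[0.9,[0,0,-3],0],[0.9,[0,0,-2],0],[0.9,[0,0,0],0]]' 20
```

```text
time: 44.4
position: [533.0, 375.2, 367.6]
tool_rot: [180.0, 0.0, 25.0]
contact_force: [0.5, -0.1, -0.7]
grip_width: 11.0
gripper_force: 20.3
time: 45.2
position: [531.4, 418.8, 246.7]
tool_rot: [-180.0, -0.2, 25.0]
contact_force: [-0.3, 1.2, -1.4]
grip_width: 11.3
gripper_force: 20.3
time: 45.5
position: [530.7, 418.7, 240.4]
tool_rot: [-180.0, -0.1, 25.0]
contact_force: [-0.3, 0.4, -1.5]
grip_width: 11.0
gripper_force: 20.3
```

```bash
python3 -m handwheel '[[0.9,[0,0,-1.5],0],[0.9,[0,0,-1],0],[0.9,[0,0,0],0]]' 20;  python3 -m handwheel '[[0.2,[0,0,0],0],[0,[0,0,0],0],[0,[0,0,0],0],[0,[0,0,20],0],[0,[0,0,45],0],[0,[0,0,45],0],[0,[0,0,20],0],[0,[-45,-15,0],0],[0,[-45,-15,0],0],[0,[-45,-15,0],0],[0,[0,0,0],0],[0,[0,0,0],0]]' 20; python3 - <<'E'
from h import *
gfind(44);print(state()["position"])
a,b=LAST["scene"],LAST["top"]
A=cv2.resize(a[95:245,255:365],None,fx=3.6,fy=3.6,interpolation=cv2.INTER_CUBIC);B=cv2.resize(b[180:330,85:195],None,fx=3.6,fy=3.6,interpolation=cv2.INTER_CUBIC)
cv2.imwrite("pics/g1.png",cv2.cvtColor(np.hstack([A,B]),cv2.COLOR_RGB2BGR))
for n,im in(("top",b),):
    m=trace(n,"drying_plate")[0]["pixels"].astype(np.uint8);print(m.sum())
E
```

```text
time: 45.8
position: [530.9, 419.0, 239.4]
tool_rot: [-180.0, -0.1, 25.0]
contact_force: [-2.7, -1.2, 8.0]
grip_width: 11.0
gripper_force: 21.1
time: 47.0
position: [394.7, 373.5, 367.2]
tool_rot: [180.0, -0.0, 25.0]
contact_force: [1.1, 0.2, -0.3]
grip_width: 42.8
gripper_force: 0.0
scene-only z44 [155.2 602.8] 0.84 [253, 53, 28, 9, 186]
both [528.8 416.9  26. ] 0.33 scene-only z44 [536.8 396.2] 0.39 [330, 108, 16, 17, 161]
both [573.9 139.7 -38.7] 0.46 scene-only z44 [609.6  69.4] 0.59 [297, 162, 26, 36, 455]
both [505.7  73.4  44.1] 0.27 scene-only z44 [505.5  73.6] 0.24 [272, 167, 19, 17, 224]
  top-only z44 [ 822.7 -608.4] 1.55 [456, 105, 7, 30, 105]
  top-only z44 [611.1  68.5] 0.31 [217, 195, 17, 17, 206]
  top-only z44 [562.2 121.9] 0.31 [199, 213, 17, 16, 209]
  top-only z44 [529.4 408.4] 0.35 [101, 227, 16, 17, 208]
  top-only z44 [507.3  72.5] 0.29 [216, 231, 17, 17, 216]
[396.50135275 374.06925642 368.09186538]
4522
```

View pics/g1.png

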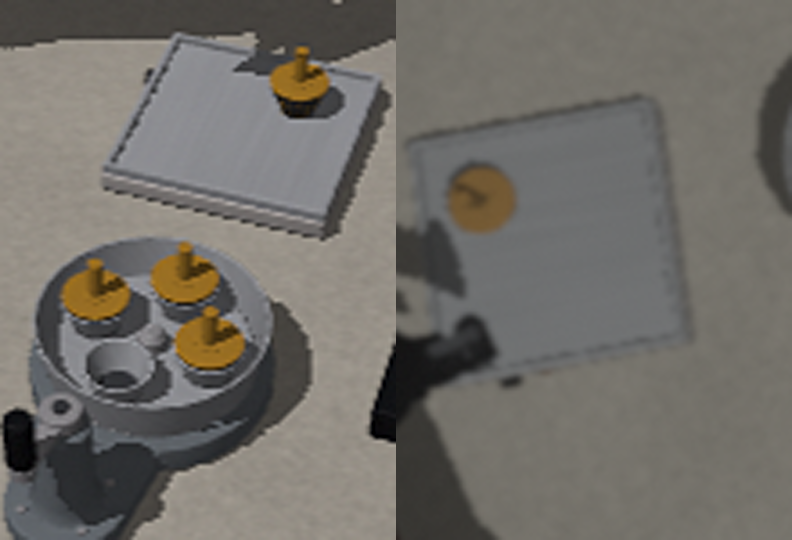

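The first basket stands upright on the plate and the other three are clear. Next is cup D at (506,73.3).

```bash
python3 -m handwheel '[[0,[16,-43,0],0],[0,[16,-43,0],0],[0,[16,-43,0],0],[0,[16,-43,0],0],[0,[16,-43,0],0],[0,[15,-43,0],0],[0,[15,-42.5,0],0],[0,[0,0,0],0],[0,[0,0,-40],0],[0,[0,0,-40],0],[0,[0,0,0],0],[0,[0,0,0],0]]' 20; python3 -m handwheel '[[0,[0,0,-20],0],[0,[0,0,-9],0],[0,[0,0,0],0],[0.9,[0,0,0],0],[0.9,[0,0,0],0],[0.9,[0,0,0],0],[0.9,[0,0,0],0],[0.9,[0,0,0],0],[0.9,[0,0,0],0]]' 20
```

```text
time: 48.35
position: [506.0, 73.4, 287.2]
tool_rot: [-180.0, 0.1, 25.0]
contact_force: [0.0, -0.6, 0.2]
grip_width: 42.7
gripper_force: 0.0
time: 49.25
position: [506.1, 73.2, 259.5]
tool_rot: [180.0, -0.1, 25.0]
contact_force: [-1.0, 1.4, 6.5]
grip_width: 11.2
gripper_force: 20.9
```

```bash
python3 -m handwheel '[[0.9,[0,0,15],0],[0.9,[0,0,35],0],[0.9,[0,0,45],0],[0.9,[0,0,15],0],[0.9,[-8,41,0],0],[0.9,[-8,41,0],0],[0.9,[-8,41,0],0],[0.9,[-8,41,0],0],[0.9,[-8,41,0],0],[0.9,[-8,41,0],0],[0.9,[-8,41,0],0],[0.9,[-7.5,42,0],0]]' 20
python3 -m handwheel '[[0.9,[0,0,0],0],[0.9,[0,0,-45],0],[0.9,[0,0,-45],0],[0.9,[0,0,-25],0],[0.9,[0,0,-10],0],[0.9,[0,0,-3],0],[0.9,[0,0,0],0],[0.9,[0,0,0],0]]' 20
python3 -m handwheel '[[0.9,[0,0,-1.5],0],[0.9,[0,0,-1],0],[0.9,[0,0,0],0]]' 20
```

```text
time: 50.45
position: [441.2, 403.5, 367.2]
tool_rot: [180.0, 0.1, 25.0]
contact_force: [1.0, -0.0, -0.4]
grip_width: 11.1
gripper_force: 20.3
time: 51.25
position: [442.5, 402.1, 241.1]
tool_rot: [-180.0, -0.1, 25.0]
contact_force: [0.7, 0.0, -1.0]
grip_width: 11.0
gripper_force: 20.8
time: 51.55
position: [442.5, 402.4, 239.2]
tool_rot: [-180.0, -0.1, 25.0]
contact_force: [-1.1, -1.7, 4.9]
grip_width: 11.5
gripper_force: 21.4
```

```bash
python3 -m handwheel '[[0.2,[0,0,0],0],[0,[0,0,0],0],[0,[0,0,0],0],[0,[0,0,20],0],[0,[0,0,45],0],[0,[0,0,45],0],[0,[0,0,20],0],[0,[17,-40,0],0],[0,[17,-40,0],0],[0,[17,-40,0],0],[0,[0,0,0],0],[0,[0,0,0],0]]' 20; python3 - <<'E'
from h import *
gfind(44);print(state()["position"])
E
```

```text
time: 52.75
position: [493.4, 281.3, 367.6]
tool_rot: [-180.0, 0.0, 24.8]
contact_force: [-0.9, 0.4, 0.9]
grip_width: 42.8
gripper_force: 0.0
scene-only z44 [158.1 602.4] 0.82 [253, 53, 28, 9, 188]
scene-only z44 [452.7 379.4] 0.32 [305, 108, 16, 15, 164]
scene-only z44 [537.5 395.2] 0.42 [330, 108, 17, 17, 157]
both [559.9 127.1  40.6] 0.55 scene-only z44 [609.4  69. ] 0.59 [297, 162, 26, 36, 455]
  top-only z44 [ 822.7 -608.3] 1.55 [456, 105, 8, 30, 105]
  top-only z44 [610.7  69.4] 0.31 [217, 195, 17, 17, 206]
  top-only z44 [561.9 124.8] 0.31 [199, 213, 16, 16, 208]
[492.74461284 282.71852768 367.6025272 ]
```

C is at about (561,123.5), so the delta from here is (67.5,-158.5).

```bash
python3 -m handwheel '[[0,[17,-40,0],0],[0,[17,-40,0],0],[0,[17,-40,0],0],[0,[16.5,-39,0],0],[0,[0,0,0],0],[0,[0,0,-40],0],[0,[0,0,-40],0],[0,[0,0,0],0],[0,[0,0,0],0]]' 20; python3 -m handwheel '[[0,[0,0,-20],0],[0,[0,0,-9],0],[0,[0,0,0],0],[0.9,[0,0,0],0],[0.9,[0,0,0],0],[0.9,[0,0,0],0],[0.9,[0,0,0],0],[0.9,[0,0,0],0],[0.9,[0,0,0],0]]' 20
```

```text
time: 53.75
position: [560.0, 124.5, 287.5]
tool_rot: [-179.9, 0.1, 25.1]
contact_force: [0.6, 0.2, 0.9]
grip_width: 42.5
gripper_force: 0.0
time: 54.65
position: [561.1, 123.2, 259.9]
tool_rot: [180.0, -0.1, 25.0]
contact_force: [0.2, 0.3, 6.4]
grip_width: 10.9
gripper_force: 21.6
```

```bash
python3 -m handwheel '[[0.9,[0,0,15],0],[0.9,[0,0,35],0],[0.9,[0,0,45],0],[0.9,[0,0,15],0],[0.9,[-3.5,41,0],0],[0.9,[-3.5,41,0],0],[0.9,[-3.5,41,0],0],[0.9,[-3.5,41,0],0],[0.9,[-4,41,0],0],[0.9,[0,0,0],0],[0.9,[0,0,0],0]]' 20
python3 -m handwheel '[[0.9,[0,0,-45],0],[0.9,[0,0,-45],0],[0.9,[0,0,-25],0],[0.9,[0,0,-10],0],[0.9,[0,0,-3],0],[0.9,[0,0,0],0],[0.9,[0,0,0],0]]' 20
python3 -m handwheel '[[0.9,[0,0,-1.5],0],[0.9,[0,0,-1],0],[0.9,[0,0,0],0]]' 20
```

```text
time: 55.75
position: [541.9, 328.8, 368.2]
tool_rot: [180.0, 0.1, 25.1]
contact_force: [1.0, -0.3, 0.2]
grip_width: 11.4
gripper_force: 21.0
time: 56.45
position: [543.3, 327.9, 242.3]
tool_rot: [180.0, -0.1, 24.9]
contact_force: [-0.5, -0.1, -0.2]
grip_width: 11.3
gripper_force: 21.4
time: 56.75
position: [543.0, 328.3, 239.7]
tool_rot: [180.0, -0.1, 25.0]
contact_force: [-0.6, -0.9, 4.6]
grip_width: 11.2
gripper_force: 21.9
```

```bash
python3 -m handwheel '[[0.2,[0,0,0],0],[0,[0,0,0],0],[0,[0,0,0],0],[0,[0,0,20],0],[0,[0,0,45],0],[0,[0,0,45],0],[0,[0,0,20],0],[0,[0,-43,0],0],[0,[0,-43,0],0],[0,[0,0,0],0],[0,[0,0,0],0]]' 20; python3 - <<'E'
from h import *
gfind(44);print(state()["position"])
E
```

```text
time: 57.85
position: [542.6, 241.3, 368.2]
tool_rot: [-180.0, -0.0, 24.9]
contact_force: [0.1, -0.1, 0.8]
grip_width: 42.6
gripper_force: 0.0
scene-only z44 [155.2 602.8] 0.84 [253, 53, 28, 9, 186]
both [443.6 397.6  26.7] 0.5 scene-only z44 [449.9 379.2] 0.55 [304, 103, 13, 20, 139]
both [523.  427.8  14.4] 0.69 scene-only z44 [537.  392.7] 0.66 [322, 108, 24, 36, 350]
both [610.3  68.5  43.9] 0.28 scene-only z44 [610.1  68.8] 0.23 [303, 180, 20, 18, 237]
  top-only z44 [ 823.2 -608.5] 1.56 [456, 105, 7, 30, 103]
  top-only z44 [611.8  69.7] 0.33 [218, 195, 16, 17, 202]
  top-only z44 [525.4 408.6] 0.89 [101, 230, 14, 14, 148]
  top-only z44 [445.3 391.6] 0.53 [105, 256, 15, 17, 188]
[542.52026056 242.61936269 368.12381784]
```

B is at (610.4,69), so the delta is (68,-173).

```bash
python3 -m handwheel '[[0,[17,-43,0],0],[0,[17,-43,0],0],[0,[17,-43,0],0],[0,[17,-44,0],0],[0,[0,0,0],0],[0,[0,0,-40],0],[0,[0,0,-40],0],[0,[0,0,0],0],[0,[0,0,0],0]]' 20; python3 -m handwheel '[[0,[0,0,-20],0],[0,[0,0,-9],0],[0,[0,0,0],0],[0.9,[0,0,0],0],[0.9,[0,0,0],0],[0.9,[0,0,0],0],[0.9,[0,0,0],0],[0.9,[0,0,0],0],[0.9,[0,0,0],0]]' 20
```

```text
time: 58.85
position: [610.3, 70.3, 287.7]
tool_rot: [-179.9, 0.1, 25.1]
contact_force: [0.3, 0.2, 0.2]
grip_width: 42.6
gripper_force: 0.0
time: 59.75
position: [611.1, 69.1, 260.6]
tool_rot: [179.9, -0.1, 25.0]
contact_force: [-0.8, 1.7, 5.8]
grip_width: 10.9
gripper_force: 21.3
```

```bash
python3 -m handwheel '[[0.9,[0,0,15],0],[0.9,[0,0,35],0],[0.9,[0,0,45],0],[0.9,[0,0,15],0],[0.9,[-22,35,0],0],[0.9,[-22,35,0],0],[0.9,[-22,35,0],0],[0.9,[-22,35,0],0],[0.9,[-22,35,0],0],[0.9,[-22,35,0],0],[0.9,[-22.5,35,0],0],[0.9,[0,0,0],0]]' 20
python3 -m handwheel '[[0.9,[0,0,0],0],[0.9,[0,0,-45],0],[0.9,[0,0,-45],0],[0.9,[0,0,-25],0],[0.9,[0,0,-10],0],[0.9,[0,0,-3],0],[0.9,[0,0,0],0],[0.9,[0,0,0],0]]' 20
python3 -m handwheel '[[0.9,[0,0,-1.5],0],[0.9,[0,0,-1],0],[0.9,[0,0,0],0]]' 20
```

```text
time: 60.95
position: [453.1, 317.4, 369.1]
tool_rot: [-179.9, 0.1, 25.3]
contact_force: [0.1, 0.4, -0.3]
grip_width: 10.9
gripper_force: 20.7
time: 61.75
position: [457.0, 314.0, 242.6]
tool_rot: [180.0, -0.1, 24.9]
contact_force: [0.1, 0.2, -0.5]
grip_width: 10.9
gripper_force: 21.1
time: 62.05
position: [456.7, 314.4, 240.4]
tool_rot: [180.0, -0.1, 25.0]
contact_force: [-0.5, -1.3, 6.0]
grip_width: 10.9
gripper_force: 21.7
```

```bash
python3 -m handwheel '[[0.2,[0,0,0],0],[0,[0,0,0],0],[0,[0,0,0],0],[0,[0,0,20],0],[0,[0,0,45],0],[0,[0,0,45],0],[0,[0,0,20],0],[0,[0,-45,0],0],[0,[0,-45,0],0],[0,[0,-45,0],0],[0,[0,-45,0],0],[0,[0,-45,0],0]]' 20; python3 -m handwheel '[[0,[0,-45,0],0],[0,[0,-45,0],0],[0,[0,-40,0],0],[0,[0,-40,0],0],[0,[0,-40,0],0],[0,[0,0,0],0],[0,[0,0,0],0]]' 20;python3 - <<'E'
from h import *
gfind(24)
a,b=LAST["scene"],LAST["top"]
A=cv2.resize(a[95:245,255:365],None,fx=3.6,fy=3.6,interpolation=cv2.INTER_CUBIC);B=cv2.resize(b[180:330,85:195],None,fx=3.6,fy=3.6,interpolation=cv2.INTER_CUBIC)
cv2.imwrite("pics/z1.png",cv2.cvtColor(np.hstack([A,B]),cv2.COLOR_RGB2BGR))
E
```

```text
time: 63.25
position: [455.6, 87.6, 368.7]
tool_rot: [180.0, -0.0, 25.0]
contact_force: [1.2, -0.3, 0.3]
grip_width: 42.7
gripper_force: 0.0
time: 63.95
position: [455.8, -121.5, 368.5]
tool_rot: [-180.0, 0.0, 24.8]
contact_force: [0.3, 0.6, -0.6]
grip_width: 42.7
gripper_force: 0.0
scene-only z24 [141.5 631.7] 0.82 [253, 53, 28, 9, 189]
both [443.1 400.5  25.2] 0.28 scene-only z24 [441.5 401.8] 0.31 [305, 103, 16, 20, 160]
both [542.5 327.6  24.8] 0.5 scene-only z24 [542.4 327.9] 0.63 [322, 108, 24, 35, 339]
both [450.1 323.   16.2] 0.97 scene-only z24 [454.1 314.2] 0.31 [296, 119, 16, 18, 170]
  top-only z24 [ 830.5 -617.9] 1.55 [456, 105, 7, 30, 104]
  top-only z24 [544.7 326.5] 0.28 [131, 222, 17, 16, 209]
  top-only z24 [531.2 420. ] 0.32 [101, 227, 16, 17, 205]
  top-only z24 [470.6 319. ] 2.51 [135, 251, 13, 12, 78]
  top-only z24 [445.2 400.6] 0.25 [105, 256, 17, 17, 223]
```

View pics/z1.png

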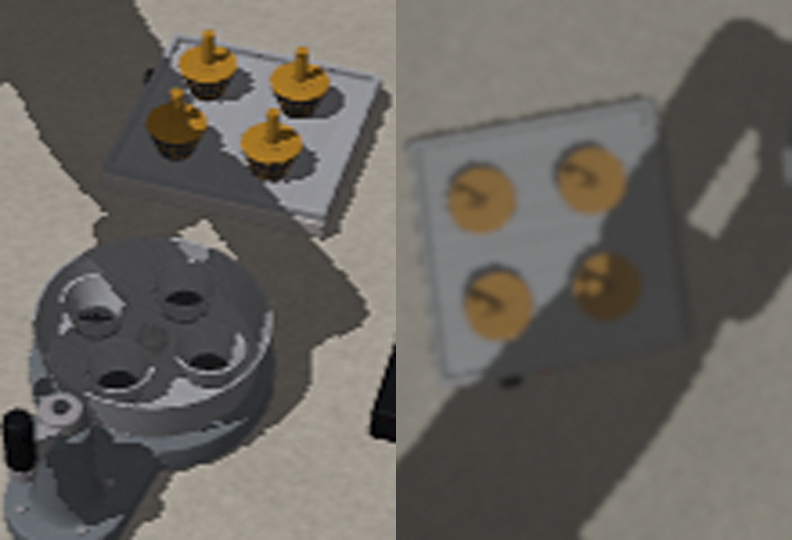

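All four baskets stand upright and well inside the plate lip. The spinner is empty and the crank handle is in its starting position.

```bash
python3 -c "from plant import *; print(close_job())"
```

```text
the job is handed in; nothing more can be done
None
```

The job is handed in: all four baskets were seated in the cups, the crank was turned four turns clockwise (ending about 1–2° past the mark), and the last picture shows the baskets standing upright on the drying plate.

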